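# Nest the mixing cups and reject the odd tub

## Task

Tidy up after resin mixing: nest the two loose tapered cups, one after the other, fully down into the tapered cup that stands on the black tray, lowering them in rather than dropping them, so that all three make one upright stack on the tray. The straight-walled tub does not nest with them: slide it along the bench, without lifting or tipping it, until it stands wholly inside the three-sided fence. Leave everything else on the bench in its place and let go of everything.

Things in the scene. Friction and masses are not known exactly. Their poses are not given: they have to be found in the camera images.
- cup_a_mid (a point): white tapered mixing cup, open top, 110 mm tall, 60 g: cone from 36 mm wide at the foot to 54 mm at 70 mm up, then a step out to an upright collar, 64 mm outside diameter, from 70 mm up to the rim; mouth 58 mm, wall 3 mm. It stands on the black tray: the bottom of the stack. Point: on the axis, 55 mm above the foot; z up; yaw is free.
- cup_b_mid (a point): loose cup on the bench, same as cup_a. Nested in a like cup, its step rests on the lower rim: it sits 40 mm higher than that cup, with about 2 mm of sideways play and its collar wholly above the lower rim. Point: on the axis, 55 mm above the foot; z up; yaw is free.
- cup_c_mid (a point): loose cup on the bench, same as cup_a and cup_b. Point: on the axis, 55 mm above the foot; z up; yaw is free.
- tub_mid (a point): the odd piece: round open tub of the same white plastic, straight upright walls, no collar, 84 mm outside diameter, 70 mm tall, wall 3 mm, 90 g, loose on the bench; it does not nest with the cups. Point: on the axis, 35 mm above the foot; z up; yaw is free.
- bay: fixed three-sided fence of aluminium bars on the bench, 30 mm high, 8 mm thick, grey sheet inside at bench level. Inside: 130 mm along its x, 120 mm along its y. Origin: centre of the inside, at bench level. Bars at x = +65 and -65 mm and at y = -60 mm; open at y = +60 mm, so a piece goes in along its -y.
- tray: fixed flat black tray on the bench, 240 (x) by 180 (y) mm; origin: centre of its underside, at bench level; its top is 6 mm higher.
- scraper: black-handled steel scraper lying flat, 200 mm long; a bystander, to be left where it is. Origin: under its middle, on the bench; length along its x.
- wash_bottle: closed white bottle, 64 mm wide, 170 mm tall; a bystander, to be left where it is. Origin: centre of its underside.
- jar: amber jar with black lid, 64 mm wide, 75 mm tall; a bystander, to be left where it is. Origin: centre of its underside.
- can: plain metal can, 66 mm wide, 100 mm tall; a bystander, to be left where it is. Origin: centre of its underside.
- brush: brush lying flat, 170 mm long; a bystander, to be left where it is. Origin: under its middle, on the bench; length along its x.
- print: grey printed figure, 56 mm wide, 80 mm tall; a bystander, to be left where it is. Origin: centre of its underside.
There are look-alikes about, which are no part of the job. What is shaped like the part that bears cup_b_mid but green is not meant.

How it is judged:
By the outcome, as a careful person would: the job done as asked, in the order asked, and still so for the second after the job is handed in, with the robot touching nothing.
It also fails if it takes over 72 s, if anything falls off the work surface, if the arm or the gripper's body presses on something with over 40 N, if the wrist force passes 120 N, or if a joint passes its speed limit or range.

## Robot

A 7-joint arm with a two-finger parallel gripper is mounted at the origin on the work surface. World frame = base frame: x ahead of the robot, y to its left, z up, the work surface at z = 0. Lengths are in m, angles in rad, forces in N, time in s.
With the tool pointing down it reaches from about 0.425 to 0.925 m from the base axis. Payload 6.8 kg.
Tool frame: the origin (TCP) lies midway between the tips of the shut fingers; the grasp point (between the pads) lies 19 mm behind it (bot.pinch_z is the distance from the TCP to the grasp point, in m); x points along the fingers, y is the direction in which the jaws open and shut, and the axes are right-handed (so a half turn about x gives the same grasp; the last joint's range is limited). The gripper opens to 85 mm and grips with 20 to 120 N. Pads are 22 mm wide; open, the fingers measure 114 mm over their backs; the gripper's body (76 mm by 85 mm) begins 54 mm behind the grasp point. The pads swing forward as they close: fully open they stand 13 mm farther back than shut.
Start: joints at [-1.278, 0.477, 0.022, 1.555, -0.011, 1.109, -0.083], TCP at [0.263, 0.622, 0.231] pointing down, gripper open.
Joint ranges: [-2.96, 2.96], [-0.34, 2.1], [-1.41, 1.46], [0.24, 2.44], [-1.37, 4.51], [0.17, 1.92], [-2.96, 2.96]. Speed limits (rad/s): [2.39, 2.39, 3.14, 3.14, 3.14, 3.14, 3.14].

## Interface

Orientations are given as a unit quaternion [w, x, y, z].
In Python, from station import bot gives the robot as it stands. The module is installed in compiled form; this text tells all that it offers.
- The arm moves only by the tool step_arm, never from a script. Its argument "plan" is a list of rows, each a list of 6 numbers: the shift along the tool's x, y, z in units of 40 mm (1.0 is 40 mm), then the turn, a rotation vector about the tool's x, y, z in units of 360 degrees (1.0 is 360 degrees). In form: [[dx, dy, dz, ax, ay, az], ...]. A call has 1 to 8 rows; each row shifts and turns the commanded pose from where the row before left it, along the tool's axes as they then stand; what a row does not reach is not made up. A row lasts 1/8 s, in which the tool goes at most 62.5 mm and 10.7 degrees, less where a joint would pass 70% of its speed; a pose out of reach is approached as far as the arm can. A call with a number of a shift or a turn outside -1 to 1 is refused whole. A call with a gripper value outside its range is refused whole. "fingers" is the closure, from -1 (fully open) to 1 (shut), set as the call begins (left out, the last holds). The fingers move at their own pace and stop on an object; "force" is the grip in N (left out, the last holds). Time passes only in rows, so rows that do not move let the fingers close. It gives the time, the measured TCP pose, the force and the opening at its end, in the units of the state.
- bot.get_obs(): the state, without advancing time (a new reading comes with each control period).
- bot.read_camera(name): name is "scene" or "top"; returns (picture, depth): 420x560x3 uint8, red, green, blue; 420x560 float32, m along the optical axis (not along the pixel's ray), 0 where there is no reading.
- bot.camera_model(name): a dict with "mtx" (3x3 intrinsics, pixels), "origin" and "rotation" of the camera in the world. Camera axes: x right, y up, looking along -z (the intrinsics and any distortion apply to the point x, -y, -z); pixel columns grow to the right and rows downward; lengths in m; the calibration is good to about 2 mm. A picture is of the moment at which its call begins. camera_model takes no time and is no camera call.
- bot.hand_in(): hands the job in, once; it reports no verdict.
The state is a dict: "t": time; "q": joint angles; "joint_vel": joint speeds; "joint_torque": joint torques, N m; "eef_pos": TCP position; "tool_rot": TCP orientation; "contact_force": force on the tool from outside, world axes, zero at the start; "torque": the same for the moment, N m; "gripper_width": opening from 0.0 (shut) to 1.0 (fully open).
Only numpy, scipy, OpenCV 4.12 (cv2) and the standard library are available. Lean on these libraries where they do the work, as an engineer would, in place of code of your own. Each camera call takes 0.05 s, during which the arm holds its last target.

## Working session

There is one attempt and no reset: what is moved stays moved. The work goes in short steps, Python scripts to look and compute and a tool call to move; the robot and the scene stay as the last step left them, time stands still between calls to the robot, and variables do not carry over. Pictures are saved under pics/ and viewed, and the job is handed in when it is done.

Besides the shell and the picture viewer there is one more tool, called as a command line: name --pt "numbers of a row" for each row, then --argument value for the rest. step_arm: Moves the arm, as the interface text tells. Shifts and turns lie within -1 to 1; 1 stands for 40 mm of shift or 360 degrees of turn. Its arguments: {"type":"object","properties":{"plan":{"type":"array"},"fingers":{"type":"number"},"force":{"type":"number"}},"required":["plan"]}

```bash
mkdir -p pics
cat > h.py <<'E'
import numpy as np, cv2
from station import bot
def save(name,tag):
    p,d=bot.read_camera(name)
    cv2.imwrite(f'pics/{tag}.png',cv2.cvtColor(p,cv2.COLOR_RGB2BGR)); np.savez(f'{tag}.npz',p=p,d=d)
    return p,d
def world(name,d):
    m=bot.camera_model(name);K=np.array(m['mtx']);R=np.array(m['rotation']);o=np.array(m['origin'])
    v,u=np.mgrid[0:d.shape[0],0:d.shape[1]]
    x=(u-K[0,2])/K[0,0]*d;y=(v-K[1,2])/K[1,1]*d
    P=np.stack([x,-y,-d],-1)
    return P@R.T+o
E
python3 - <<'E'
from h import *
np.set_printoptions(precision=4,suppress=True)
for n in('scene','top'):
    save(n,n+'0');print(bot.camera_model(n))
print(bot.get_obs(),bot.pinch_z)
E
```

```text
{'mtx': array([[545.6329,   0.    , 276.4676],
       [  0.    , 545.6329, 209.3702],
       [  0.    ,   0.    ,   1.    ]]), 'origin': array([1.4052, 0.2581, 0.7016]), 'rotation': array([0.528 , 0.2702, 0.3768, 0.7115])}
{'mtx': array([[382.7788,   0.    , 272.3813],
       [  0.    , 382.7788, 212.888 ],
       [  0.    ,   0.    ,   1.    ]]), 'origin': array([ 0.5041, -0.0419,  0.8467]), 'rotation': array([ 0.7149,  0.0369, -0.0217, -0.698 ])}
{'t': 0.1, 'q': array([-1.2781,  0.4777,  0.0223,  1.5563, -0.0115,  1.1093, -0.0831]), 'joint_vel': array([-0.0001, -0.0007, -0.0007, -0.002 , -0.0001,  0.0012,  0.0006]), 'joint_torque': array([  0.0055, -59.7764,   1.6146, -28.1952,   0.0129,   0.005 ,
        -0.    ]), 'eef_pos': array([0.2632, 0.621 , 0.2304]), 'tool_rot': array([ 0.6929,  0.1402,  0.693 , -0.1413]), 'contact_force': array([-0.231 ,  0.7962, -0.3541]), 'torque': array([ 0.0103,  0.0518, -0.0134]), 'gripper_width': 1.0008205095097853} 0.0187
```

View pics/scene0.png

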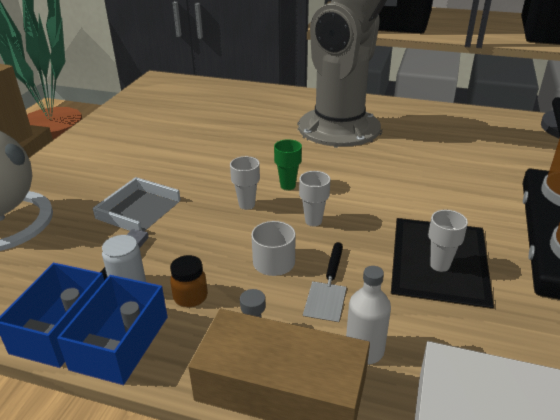

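View pics/top0.png

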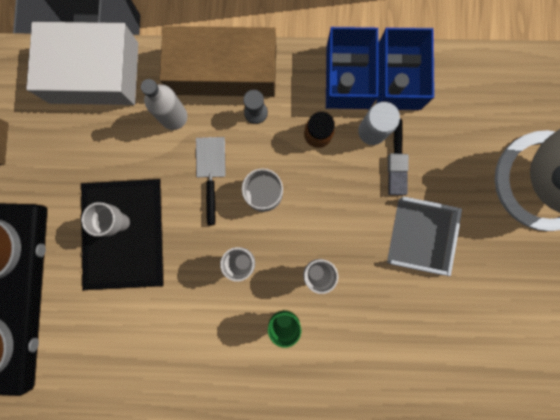

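```bash
cat > h.py <<'E'
import numpy as np, cv2
from scipy.spatial.transform import Rotation as Ro
from station import bot
np.set_printoptions(precision=4,suppress=True)
def save(name,tag):
    p,d=bot.read_camera(name)
    cv2.imwrite(f'pics/{tag}.png',cv2.cvtColor(p,cv2.COLOR_RGB2BGR)); np.savez(f'{tag}.npz',p=p,d=d)
    return p,d
def cam(name):
    m=bot.camera_model(name);q=m['rotation']
    return np.array(m['mtx']),Ro.from_quat([q[1],q[2],q[3],q[0]]).as_matrix(),np.array(m['origin'])
def world(name,d):
    K,R,o=cam(name)
    v,u=np.mgrid[0:d.shape[0],0:d.shape[1]]
    x=(u-K[0,2])/K[0,0]*d;y=(v-K[1,2])/K[1,1]*d
    return np.stack([x,-y,-d],-1)@R.T+o
def proj(name,P):
    K,R,o=cam(name);c=(np.asarray(P)-o)@R
    return np.array([K[0,0]*c[0]/-c[2]+K[0,2],-K[1,1]*c[1]/-c[2]+K[1,2]])
def ray(name,u,v,z):
    K,R,o=cam(name);r=R@np.array([(u-K[0,2])/K[0,0],-(v-K[1,2])/K[1,1],-1]);return o+r*(z-o[2])/r[2]
def tool():
    o=bot.get_obs();q=o['tool_rot'];return o,Ro.from_quat([q[1],q[2],q[3],q[0]]).as_matrix()
E
python3 - <<'E'
from h import *
o,R=tool();print(R, proj('scene',o['eef_pos']),proj('top',o['eef_pos']))
for n,pts in (('top',[(239,264),(322,276),(100,220),(264,189),(285,328),(425,237),(120,234),(300,380),(110,270)]),):
    z=np.load(n+'0.npz');W=world(n,z['d'])
    for u,v in pts: print(n,u,v,W[v,u])
p=cv2.imread('pics/top0.png');cv2.imwrite('pics/z1.png',cv2.resize(p[120:300,370:560],None,fx=4,fy=3.3))
p=cv2.imread('pics/scene0.png');cv2.imwrite('pics/z2.png',cv2.resize(p[130:320,60:350],None,fx=2.7,fy=2.7,interpolation=cv2.INTER_CUBIC))
E
```

```text
[[-0.0006  0.3901  0.9208]
 [-0.0016  0.9208 -0.3901]
 [-1.     -0.0016  0.0001]] [628.6284 117.1922] [-139.8483  386.3359]
top 239 264 [0.4601 0.0471 0.007 ]
top 322 276 [ 0.4389 -0.1339  0.0063]
top 100 220 [0.5462 0.3346 0.0583]
top 264 189 [ 0.6265 -0.003   0.0056]
top 285 328 [ 0.3283 -0.056   0.0162]
top 425 237 [ 0.5289 -0.3582  0.0006]
top 120 234 [0.5191 0.3127 0.0068]
top 300 380 [ 0.2175 -0.0907  0.0017]
top 110 270 [0.4394 0.3318 0.0032]
```

View pics/z1.png

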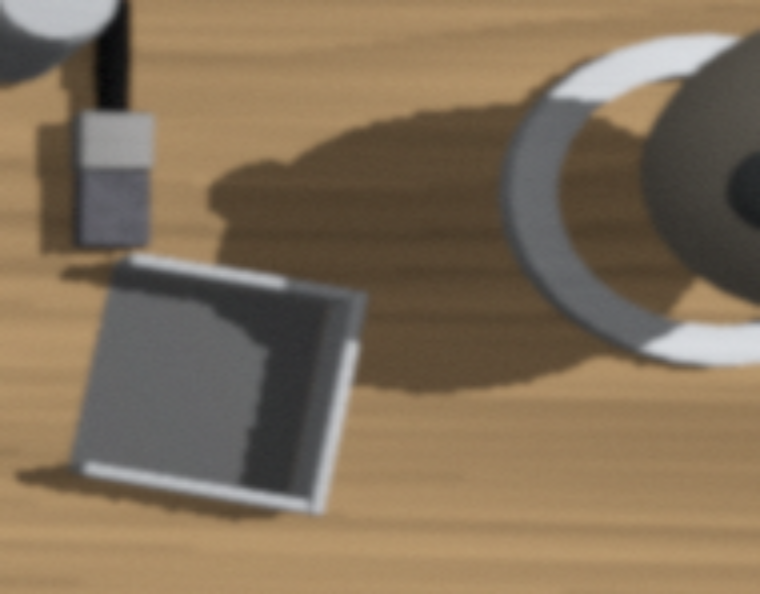

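View pics/z2.png

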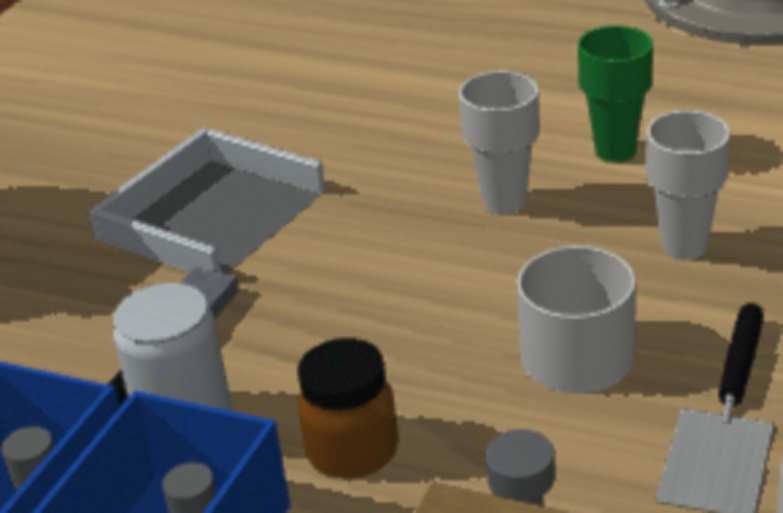

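```bash
cat > meas.py <<'E'
from h import *
def fit(P):
    A=np.c_[2*P[:,:2],np.ones(len(P))];b=(P[:,:2]**2).sum(1)
    x=np.linalg.lstsq(A,b,rcond=None)[0];return x[:2],np.sqrt(x[2]+x[0]**2+x[1]**2)
def around(n,W,c,h,r,tol=.004):
    m=(abs(W[...,2]-h)<tol)&(np.hypot(W[...,0]-c[0],W[...,1]-c[1])<r)
    P=W[m]
    if len(P)<5: return n,len(P)
    c2,rr=fit(P);return n,len(P),c2,rr,P[:,2].mean()
E
python3 - <<'E'
from meas import *
things=dict(b=((.46,.047),.11,.045),c=((.439,-.134),.11,.045),a=((.52,.31),.116,.06),tub=((.62,0),.07,.06),green=((.34,-.056),.11,.05))
for n in('top','scene'):
    z=np.load(n+'0.npz');W=world(n,z['d'])
    for k,(c,h,r) in things.items(): print(k,around(n,W,c,h,r))
    m=(abs(W[...,2]-.030)<.004)&(abs(W[...,0]-.53)<.12)&(abs(W[...,1]+.37)<.12)
    P=W[m][:,:2].astype(np.float32); r=cv2.minAreaRect(P);print('bay',len(P),r,cv2.boxPoints(r))
    for nm,lo,hi,x0,x1,y0,y1 in(('brush/can/jar',.04,.2,.6,.85,-.4,-.1),('print',.04,.2,.7,.83,-.05,.07),('bottle',.1,.2,.65,.85,.1,.3)):
        m=(W[...,2]>lo)&(W[...,2]<hi)&(W[...,0]>x0)&(W[...,0]<x1)&(W[...,1]>y0)&(W[...,1]<y1)
        Q=W[m]; 
        if len(Q): print(nm,Q.min(0),Q.max(0),len(Q))
# other: tray pixels
z=np.load('top0.npz');W=world('top',z['d']);p=z['p'];m=(p.max(2)<45)&(abs(W[...,2]-.006)<.005)
P=W[m&(W[...,1]>.2)&(W[...,1]<.46)][:,:2].astype(np.float32);print('tray',cv2.minAreaRect(P))
E
```

```text
b ('top', 174, array([0.4663, 0.0402]), np.float64(0.0304116612963771), np.float64(0.10907911363334533))
c ('top', 147, array([ 0.4473, -0.1207]), np.float64(0.03025645348327745), np.float64(0.10916840869822138))
a ('top', 192, array([0.5464, 0.3113]), np.float64(0.03041530734289087), np.float64(0.11488971684812815))
tub ('top', 196, array([ 0.619 , -0.0019]), np.float64(0.04018546513716098), np.float64(0.0691866904938875))
green ('top', 187, array([ 0.3449, -0.0532]), np.float64(0.030365436170936667), np.float64(0.10898647801074104))
bay 717 ((0.5321353077888489, -0.35009345412254333), (0.12835168838500977, 0.14608561992645264), 79.45960235595703) [[ 0.4486 -0.3998]
 [ 0.5922 -0.4265]
 [ 0.6157 -0.3004]
 [ 0.4721 -0.2736]]
brush/can/jar [ 0.7234 -0.3518  0.04  ] [ 0.85   -0.1     0.1033] 2906
print [0.7821 0.0005 0.0573] [0.8222 0.0402 0.0829] 364
bottle [0.7575 0.1762 0.1002] [0.8207 0.2383 0.1725] 907
b ('scene', 187, array([0.4662, 0.0409]), np.float64(0.03037189883214621), np.float64(0.10929105071528765))
c ('scene', 144, array([ 0.4472, -0.121 ]), np.float64(0.03021081959312196
[... 158 characters left out ...]
 280, array([ 0.6191, -0.0015]), np.float64(0.04034079195795602), np.float64(0.06926651809455539))
green ('scene', 156, array([ 0.3452, -0.0528]), np.float64(0.030324891025153202), np.float64(0.10949666258712196))
bay 541 ((0.5315830707550049, -0.34958887100219727), (0.13035298883914948, 0.1507013887166977), 79.75341033935547) [[ 0.4458 -0.4003]
 [ 0.5941 -0.4271]
 [ 0.6173 -0.2989]
 [ 0.469  -0.272 ]]
brush/can/jar [ 0.7269 -0.3532  0.04  ] [ 0.8499 -0.1     0.1048] 4524
print [0.7813 0.0009 0.0418] [0.8245 0.0423 0.0841] 594
bottle [0.7709 0.1765 0.1001] [0.8216 0.2394 0.1734] 1526
tray ((0.520147442817688, 0.31106483936309814), (0.23430928587913513, 0.1788565069437027), 4.373586654663086)
```

step_arm --pt "0 0 0 0.0267 0 0" --pt "0 0 0 0.0267 0 0" --pt "0 0 0 0.0267 0 0" --pt "0 0 0 0.0267 0 0" --pt "0 0 0 0.0267 0 0" --pt "0 0 0 0.0267 0 0" --pt "0 0 0 0.0267 0 0" --pt "0 0 0 0 0 0" --fingers -1 --force 25

```text
t: 1.1
eef_pos: [0.263, 0.6213, 0.2308]
tool_rot: [-0.5, -0.5, -0.499, 0.501]
contact_force: [1.4, -0.1, 0.7]
gripper_width: 0.998
```

```bash
cat > st.py <<'E'
import sys
from h import *
o,R=tool();print('t',o['t'],'p',o['eef_pos'],'F',o['contact_force'],'w',o['gripper_width'],'\nq',o['q']);print(R)
if len(sys.argv)>1:
    d=np.array([float(a) for a in sys.argv[1:4]])-o['eef_pos'];print('units',R.T@d/.04)
E
python3 st.py .4663 .0405 .23
```

```text
t 1.1 p [0.263  0.6213 0.2308] F [ 1.4142 -0.0567  0.7015] w 0.9975328522153837 
q [-1.4575  0.4869  0.2789  1.5699 -0.1442  1.1061 -1.1472]
[[-0.0001  1.     -0.0027]
 [-0.001  -0.0027 -1.    ]
 [-1.     -0.      0.001 ]]
units [ 0.0341  5.1201 14.507 ]
```

step_arm --pt "0 0.32 0.9 0 0 0" --pt "0 0.32 0.9 0 0 0" --pt "0 0.32 0.9 0 0 0" --pt "0 0.32 0.9 0 0 0" --pt "0 0.32 0.9 0 0 0" --pt "0 0.32 0.9 0 0 0" --pt "0 0.32 0.9 0 0 0" --pt "0 0.32 0.9 0 0 0"

```text
t: 2.1
eef_pos: [0.3648, 0.3317, 0.2313]
tool_rot: [0.5, 0.5, 0.5, -0.5]
contact_force: [0.7, 0.3, 0.1]
gripper_width: 1.0
```

step_arm --pt "0 0.32 0.9 0 0 0" --pt "0 0.32 0.9 0 0 0" --pt "0 0.32 0.9 0 0 0" --pt "0 0.32 0.9 0 0 0" --pt "0 0.32 0.9 0 0 0" --pt "0 0.32 0.9 0 0 0" --pt "0 0.32 0.9 0 0 0" --pt "0 0 0 0 0 0"

```text
t: 3.1
eef_pos: [0.4536, 0.0777, 0.2315]
tool_rot: [-0.499, -0.502, -0.498, 0.502]
contact_force: [-0.5, 0.0, -0.6]
gripper_width: 0.996
```

```bash
python3 st.py .4663 .0405 .075
```

```text
t 3.1 p [0.4536 0.0777 0.2315] F [-0.4574  0.0092 -0.5615] w 0.9957020216056991 
q [-0.8429  0.1181  0.5902  2.0788 -0.0789  0.9656 -0.2171]
[[ 0.0005  1.     -0.0062]
 [-0.0006 -0.0062 -1.    ]
 [-1.      0.0005  0.0006]]
units [3.9124 0.3217 0.9258]
```

step_arm --pt "0 0.32 0.92 0 0 0" --pt "0 0 0 0 0 0" --pt "0.65 0 0 0 0 0" --pt "0.65 0 0 0 0 0" --pt "0.65 0 0 0 0 0" --pt "0 0 0 0 0 0" --pt "0 0 0 0 0 0"

```text
t: 3.98
eef_pos: [0.466, 0.0445, 0.154]
tool_rot: [0.499, 0.501, 0.499, -0.5]
contact_force: [0.6, 0.9, -0.2]
gripper_width: 0.999
```

```bash
python3 st.py .4663 .0405 .072
python3 - <<'E'
from h import *
save('scene','s1');p=cv2.imread('pics/s1.png');cv2.imwrite('pics/s1z.png',cv2.resize(p[60:280,180:400],None,fx=2.7,fy=2.7))
E
```

```text
t 3.975 p [0.466  0.0445 0.154 ] F [ 0.5551  0.858  -0.1869] w 0.9993473808697818 
q [-0.7316  0.2655  0.5909  2.143  -0.2083  0.7868 -0.0117]
[[ 0.0006  1.     -0.0027]
 [ 0.0004 -0.0027 -1.    ]
 [-1.      0.0006 -0.0004]]
units [2.05   0.0064 0.1008]
```

View pics/s1z.png

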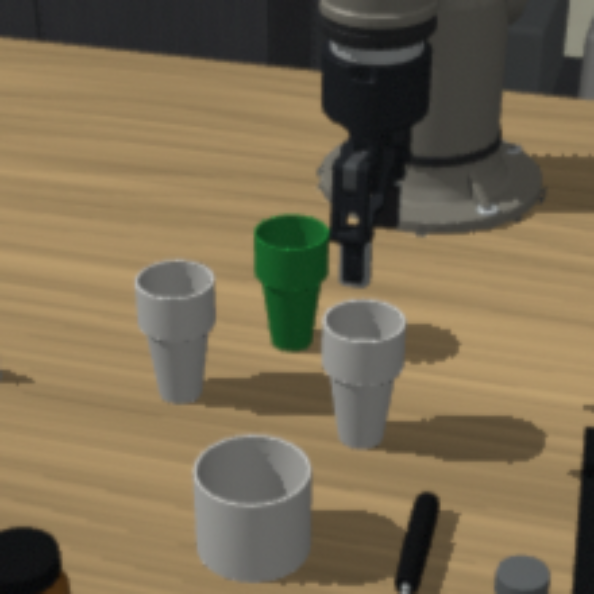

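The gripper stands over cup b (crop ~(362,330)), well clear of the green cup. Next I lower it.

step_arm --pt "0.2 0 0.1 0 0 0" --pt "0.5 0 0 0 0 0" --pt "0.5 0 0 0 0 0" --pt "0.5 0 0 0 0 0" --pt "0.35 0 0 0 0 0" --pt "0 0 0 0 0 0" --pt "0 0 0 0 0 0"

```text
t: 4.9
eef_pos: [0.4661, 0.0398, 0.0718]
tool_rot: [0.499, 0.501, 0.499, -0.501]
contact_force: [0.3, -0.7, 0.4]
gripper_width: 1.0
```

```bash
python3 st.py .4663 .0405 .072
```

```text
t 4.9 p [0.4661 0.0398 0.0718] F [ 0.2972 -0.7283  0.3702] w 1.0003507494105306 
q [-0.6295  0.4177  0.5013  2.198  -0.3524  0.6007  0.1246]
[[ 0.0009  1.     -0.0046]
 [ 0.0003 -0.0046 -1.    ]
 [-1.      0.0009 -0.0003]]
units [-0.005   0.0048 -0.0181]
```

step_arm --pt "0 0 0 0 0 0" --pt "0 0 0 0 0 0" --pt "0 0 0 0 0 0" --pt "0 0 0 0 0 0" --pt "0 0 0 0 0 0" --pt "0 0 0 0 0 0" --fingers 1 --force 25

```text
t: 5.65
eef_pos: [0.4662, 0.04, 0.0722]
tool_rot: [0.499, 0.502, 0.499, -0.501]
contact_force: [-1.8, -1.1, 5.7]
gripper_width: 0.762
```

step_arm --pt "-0.1 0 0 0 0 0" --pt "-0.3 0 0 0 0 0" --pt "-0.6 0 0 0 0 0" --pt "0 0 0 0 0 0" --pt "0 0 0 0 0 0"

```text
t: 6.28
eef_pos: [0.4655, 0.0401, 0.1113]
tool_rot: [0.499, 0.501, 0.499, -0.501]
contact_force: [0.4, 0.3, -1.0]
gripper_width: 0.76
```

```bash
python3 st.py .5465 .3115 .23
python3 - <<'E'
from h import *
save('scene','s2');p=cv2.imread('pics/s2.png');cv2.imwrite('pics/s2z.png',cv2.resize(p[60:280,180:400],None,fx=2.7,fy=2.7))
E
```

```text
t 6.275 p [0.4655 0.0401 0.1113] F [ 0.3975  0.2813 -0.967 ] w 0.759813954783712 
q [-0.6834  0.3436  0.5576  2.1771 -0.2844  0.6896  0.0655]
[[ 0.0002  1.     -0.0039]
 [ 0.0003 -0.0039 -1.    ]
 [-1.      0.0002 -0.0003]]
units [-2.9652  1.9994 -6.7949]
```

View pics/s2z.png

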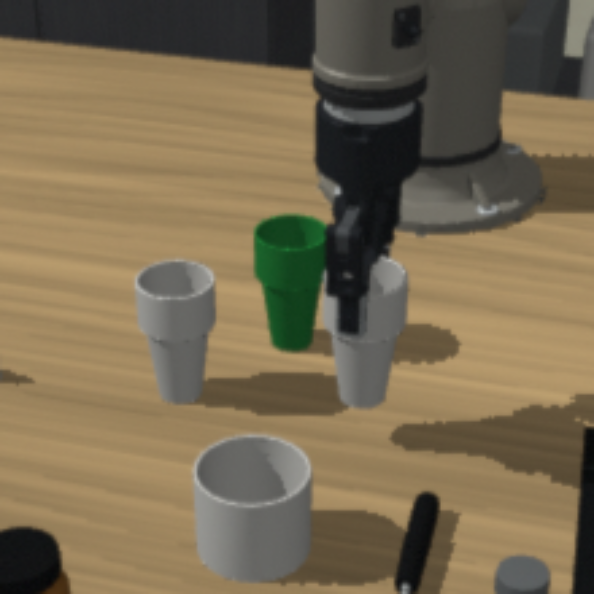

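The cup is held level and lifted about 40 mm (foot at crop ~(362,400)). I'm carrying it over to the tray.

step_arm --pt "-0.7 0 0 0 0 0" --pt "-0.7 0 0 0 0 0" --pt "-0.6 0.15 -0.4 0 0 0" --pt "-0.5 0.2 -0.7 0 0 0" --pt "-0.5 0.2 -0.7 0 0 0" --pt "0 0.2 -0.7 0 0 0" --pt "0 0.2 -0.7 0 0 0" --pt "0 0.2 -0.7 0 0 0"

```text
t: 7.32
eef_pos: [0.512, 0.197, 0.2297]
tool_rot: [-0.499, -0.5, -0.499, 0.502]
contact_force: [-0.3, 0.1, -0.8]
gripper_width: 0.761
```

step_arm --pt "0 0.2 -0.7 0 0 0" --pt "0 0.2 -0.7 0 0 0" --pt "0 0.2 -0.7 0 0 0" --pt "0 0.15 -0.4 0 0 0" --pt "0 0 0 0 0 0" --pt "0 0 0 0 0 0"

```text
t: 8.07
eef_pos: [0.5427, 0.294, 0.2309]
tool_rot: [-0.499, -0.501, -0.498, 0.502]
contact_force: [0.3, -1.0, -0.1]
gripper_width: 0.76
```

```bash
python3 st.py .5465 .3115 .23
python3 - <<'E'
from meas import *
for n in('scene','top'):
    p,d=save(n,n+'3');W=world(n,d)
    o=bot.get_obs()['eef_pos'];f=o[2]-.072
    print(n,'held rim',around(n,W,o[:2],f+.11,.036))
    m=(W[...,2]>f+.004)&(W[...,2]<f+.11)&(np.hypot(W[...,0]-o[0],W[...,1]-o[1])<.05)
    print(n,'foot-ish minz',W[(W[...,2]>.125)&(np.hypot(W[...,0]-o[0],W[...,1]-o[1])<.04)][:,2].min() if m.any() else None)
    print('a rim',around(n,W,(.5465,.3115),.116,.045))
p=cv2.imread('pics/scene3.png');cv2.imwrite('pics/s3z.png',cv2.resize(p[120:320,350:550],None,fx=3,fy=3))
E
```

```text
t 8.075 p [0.5427 0.294  0.2309] F [ 0.2531 -0.9833 -0.1093] w 0.7599474515467677 
q [-0.991   0.4174  0.5277  1.7275 -0.2352  1.0613 -0.3909]
[[-0.0007  1.     -0.006 ]
 [-0.0012 -0.006  -1.    ]
 [-1.     -0.0007  0.0012]]
units [ 0.0213  0.0922 -0.4389]
scene held rim ('scene', 167, array([0.544 , 0.2944]), np.float64(0.03044299434764834), np.float64(0.26798215778271245))
scene foot-ish minz 0.15793681330621523
a rim ('scene', 240, array([0.5463, 0.3117]), np.float64(0.030672171844656804), np.float64(0.11524863282414292))
top held rim ('top', 156, array([0.5434, 0.2948]), np.float64(0.03158985704845494), np.float64(0.2680835592618593))
top foot-ish minz 0.15864909915370506
a rim ('top', 126, array([0.5463, 0.3112]), np.float64(0.030462933430655793), np.float64(0.1150284750179429))
```

View pics/s3z.png

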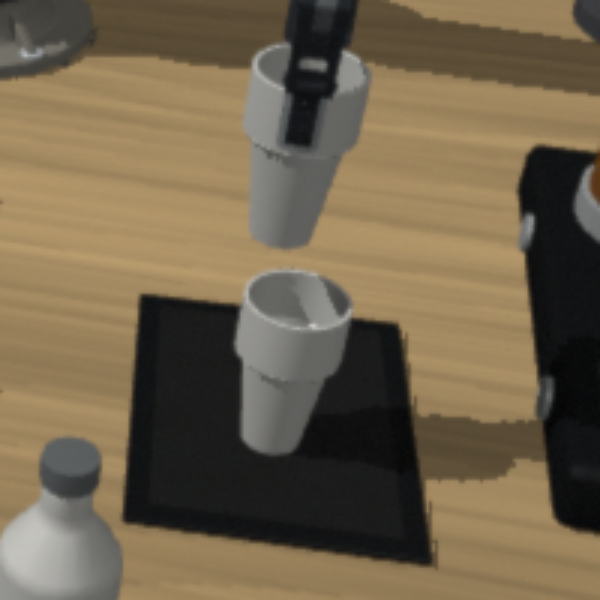

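step_arm --pt "0 0.07 -0.42 0 0 0" --pt "0 0 0 0 0 0" --pt "0 0 0 0 0 0"

```text
t: 8.55
eef_pos: [0.5455, 0.3125, 0.2312]
tool_rot: [-0.499, -0.501, -0.499, 0.501]
contact_force: [0.4, -0.5, -1.1]
gripper_width: 0.754
```

```bash
python3 st.py .5454 .3108 .118
```

```text
t 8.55 p [0.5455 0.3125 0.2312] F [ 0.3628 -0.5418 -1.1493] w 0.7543075453019414 
q [-1.0023  0.4359  0.5215  1.6996 -0.2418  1.0709 -0.4082]
[[-0.0001  1.     -0.0038]
 [-0.0003 -0.0038 -1.    ]
 [-1.     -0.0001  0.0003]]
units [ 2.8304 -0.0028  0.0408]
```

step_arm --pt "0.3 0 0.04 0 0 0" --pt "0.4 0 0 0 0 0" --pt "0.4 0 0 0 0 0" --pt "0.4 0 0 0 0 0" --pt "0.4 0 0 0 0 0" --pt "0.3 0 0 0 0 0" --pt "0.2 0 0 0 0 0" --pt "0 0 0 0 0 0"

```text
t: 9.55
eef_pos: [0.5454, 0.3106, 0.1348]
tool_rot: [-0.499, -0.501, -0.499, 0.501]
contact_force: [-0.2, -0.2, -0.6]
gripper_width: 0.757
```

step_arm --pt "0.12 0 0 0 0 0" --pt "0.1 0 0 0 0 0" --pt "0.08 0 0 0 0 0" --pt "0 0 0 0 0 0" --pt "0 0 0 0 0 0"

```text
t: 10.18
eef_pos: [0.5457, 0.3108, 0.1234]
tool_rot: [0.499, 0.501, 0.499, -0.501]
contact_force: [0.2, -0.7, -1.0]
gripper_width: 0.759
```

```bash
python3 st.py .5454 .3108 .118
```

```text
t 10.175 p [0.5457 0.3108 0.1234] F [ 0.241  -0.6631 -1.0333] w 0.759412689072425 
q [-0.956   0.5546  0.4673  1.7915 -0.3157  0.8698 -0.3476]
[[ 0.0002  1.     -0.0044]
 [ 0.0001 -0.0044 -1.    ]
 [-1.      0.0002 -0.0001]]
units [ 0.1353 -0.0075 -0.0011]
```

step_arm --pt "0.05 0 0 0 0 0" --pt "0.04 0 0 0 0 0" --pt "0.04 0 0 0 0 0" --pt "0 0 0 0 0 0" --pt "0 0 0 0 0 0"

```text
t: 10.8
eef_pos: [0.547, 0.3116, 0.1204]
tool_rot: [0.499, 0.502, 0.499, -0.5]
contact_force: [-2.2, -0.2, 13.4]
gripper_width: 0.757
```

```bash
python3 st.py .5454 .3108 .118
python3 - <<'E'
from meas import *
for n in('scene','top'):
    p,d=save(n,n+'4');W=world(n,d)
    o=bot.get_obs()['eef_pos']
    print(n,'held rim',around(n,W,o[:2],.156,.036))
p=cv2.imread('pics/scene4.png');cv2.imwrite('pics/s4z.png',cv2.resize(p[120:320,350:550],None,fx=3,fy=3))
E
```

```text
t 10.8 p [0.547  0.3116 0.1204] F [-2.163  -0.23   13.3829] w 0.7568356798070948 
q [-0.9535  0.5589  0.4648  1.7922 -0.3197  0.8615 -0.3445]
[[ 0.0027  1.     -0.0044]
 [ 0.0026 -0.0044 -1.    ]
 [-1.      0.0027 -0.0026]]
units [ 0.0592 -0.0408  0.02  ]
scene held rim ('scene', 172, array([0.5482, 0.3116]), np.float64(0.030473240652939947), np.float64(0.15642251179882588))
top held rim ('top', 123, array([0.5474, 0.3111]), np.float64(0.030549120772160675), np.float64(0.15648284294498016))
```

View pics/s4z.png

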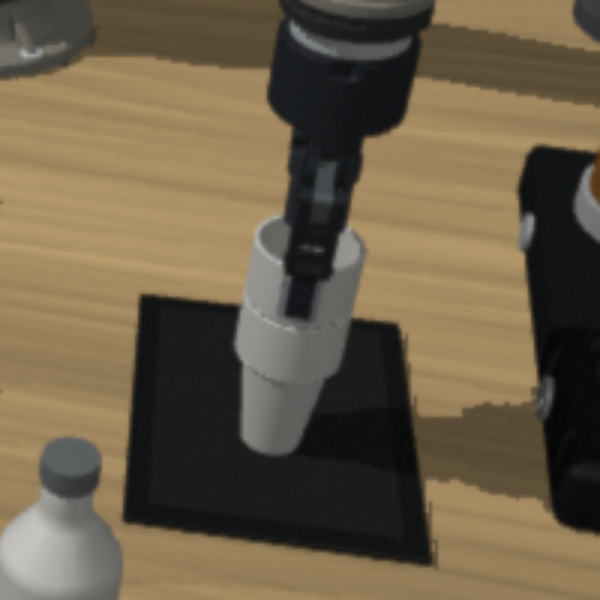

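Cup b sits on a's rim: the seam shows at crop ~(290,325), the rim reads z = 0.1564, and the force is 13 N. I'll ease the load a little and then release.

step_arm --pt "-0.04 0 0 0 0 0" --pt "0 0 0 0 0 0"

```text
t: 11.15
eef_pos: [0.5463, 0.3112, 0.1205]
tool_rot: [0.499, 0.502, 0.499, -0.5]
contact_force: [-1.1, 0.0, 7.2]
gripper_width: 0.76
```

step_arm --pt "0 0 0 0 0 0" --pt "0 0 0 0 0 0" --pt "0 0 0 0 0 0" --pt "0 0 0 0 0 0" --fingers -1

```text
t: 11.65
eef_pos: [0.5455, 0.3106, 0.1195]
tool_rot: [-0.499, -0.501, -0.499, 0.501]
contact_force: [1.0, -0.1, -0.0]
gripper_width: 1.0
```

```bash
python3 st.py .5465 .3115 .25
python3 - <<'E'
from meas import *
for n in('scene','top'):
    p,d=save(n,n+'5');W=world(n,d)
    print(n,'b rim',around(n,W,(.5465,.3115),.156,.036))
E
```

```text
t 11.65 p [0.5455 0.3106 0.1195] F [ 0.9546 -0.064  -0.0033] w 1.0000222957721636 
q [-0.9542  0.5594  0.4649  1.7941 -0.3183  0.8633 -0.3454]
[[-0.0003  1.     -0.0043]
 [-0.0003 -0.0043 -1.    ]
 [-1.     -0.0003  0.0003]]
units [-3.2632  0.0246 -0.022 ]
scene b rim ('scene', 169, array([0.5469, 0.3119]), np.float64(0.0304310444788844), np.float64(0.15673758111600258))
top b rim ('top', 127, array([0.5462, 0.3108]), np.float64(0.03028961469832371), np.float64(0.15695238573408477))
```

step_arm --pt "-0.3 0 0 0 0 0" --pt "-0.6 0 0 0 0 0" --pt "-0.6 0 0 0 0 0" --pt "-0.6 0 0 0 0 0" --pt "-0.3 -0.2 0.9 0 0 0" --pt "0 -0.2 0.9 0 0 0" --pt "0 -0.2 0.9 0 0 0" --pt "0 -0.2 0.9 0 0 0"

```text
t: 12.75
eef_pos: [0.5129, 0.1656, 0.2167]
tool_rot: [0.499, 0.502, 0.499, -0.501]
contact_force: [0.3, -0.4, 0.1]
gripper_width: 0.996
```

step_arm --pt "0 -0.2 0.9 0 0 0" --pt "0 -0.2 0.9 0 0 0" --pt "0 -0.2 0.9 0 0 0" --pt "0 -0.2 0.9 0 0 0" --pt "0 -0.2 0.9 0 0 0" --pt "0 -0.2 0.9 0 0 0" --pt "0 -0.2 0.9 0 0 0" --pt "0 0 0 0 0 0"

```text
t: 13.75
eef_pos: [0.4553, -0.0878, 0.2166]
tool_rot: [0.498, 0.503, 0.497, -0.502]
contact_force: [-0.1, 0.1, -0.2]
gripper_width: 1.002
```

```bash
python3 - <<'E'
from meas import *
for n in('scene','top'):
    p,d=save(n,n+'6');W=world(n,d)
    m=(np.hypot(W[...,0]-.5465,W[...,1]-.3115)<.05)
    print(n,'b rim',around(n,W,(.5465,.3115),.156,.045),W[m][:,2].max(), np.sort(W[m][:,2])[-60])
    print(n,'c rim',around(n,W,(.447,-.121),.11,.045),around(n,W,(.619,-.002),.07,.05))
    z=np.load(n+'0.npz')['d'];W=world(n,z);m=(np.hypot(W[...,0]-.5465,W[...,1]-.3115)<.05);print('before a',W[m][:,2].max(), np.sort(W[m][:,2])[-60])
E
python3 st.py .4472 -.1208 .18
```

```text
scene b rim ('scene', 309, array([0.5467, 0.3118]), np.float64(0.030466643302672656), np.float64(0.15638714779864438)) 0.16160845490845854 0.15947297826415352
scene c rim ('scene', 174, array([ 0.4476, -0.1202]), np.float64(0.030403506480294048), np.float64(0.10969423479561179)) ('scene', 276, array([ 0.6195, -0.0015]), np.float64(0.040311302507916924), np.float64(0.06957322324355332))
before a 0.11902466756101227 0.11675975655061555
top b rim ('top', 263, array([0.5462, 0.3111]), np.float64(0.030463796127368978), np.float64(0.15679003282213014)) 0.16091319178004326 0.1585669314477699
top c rim ('top', 0) ('top', 193, array([ 0.6191, -0.002 ]), np.float64(0.04022361825205142), np.float64(0.06901453670811915))
before a 0.11832966184814642 0.11570293219305483
t 13.85 p [ 0.4562 -0.0848  0.2163] F [ 0.6083  0.8423 -0.3787] w 1.0009860818419931 
q [-0.5832  0.1585  0.7122  2.094  -0.1301  0.9303  0.1956]
[[ 0.001   1.     -0.0051]
 [ 0.0008 -0.0051 -1.    ]
 [-1.      0.001  -0.0008]]
units [ 0.9058 -0.2208  0.9022]
```

Run:
```python
from meas import *
for n,f,c,h in(('scene','scene6',(.5465,.3115),.156),('top','top6',(.5465,.3115),.156),('scene','scene0',(.5465,.3115),.116),('top','top0',(.5465,.3115),.116),('scene','scene0',(.4663,.0405),.11)):
    W=world(n,np.load(f+'.npz')['d']);r=np.hypot(W[...,0]-c[0],W[...,1]-c[1])
    m=(r>.0285)&(r<.0325)&(W[...,2]>h-.004)
    P=W[m];A=np.c_[P[:,:2]-c,np.ones(len(P))];x=np.linalg.lstsq(A,P[:,2],rcond=None)[0];print(n,f,len(P),x, np.percentile(P[:,2],[10,50,90]))
p=cv2.imread('pics/scene6.png');cv2.imwrite('pics/s6z.png',cv2.resize(p[180:280,400:500],None,fx=6,fy=6,interpolation=cv2.INTER_CUBIC))
```

```text
scene scene6 283 [-0.0021 -0.0027  0.1568] [0.153  0.1571 0.16  ]
top top6 258 [ 0.0059 -0.0025  0.1569] [0.1535 0.1573 0.1593]
scene scene0 197 [-0.0032 -0.0044  0.1155] [0.113  0.1158 0.1176]
top top0 185 [-0.     -0.0039  0.1149] [0.113  0.1151 0.1167]
scene scene0 144 [-0.0005 -0.0069  0.1094] [0.1066 0.1096 0.1118]
```

View pics/s6z.png

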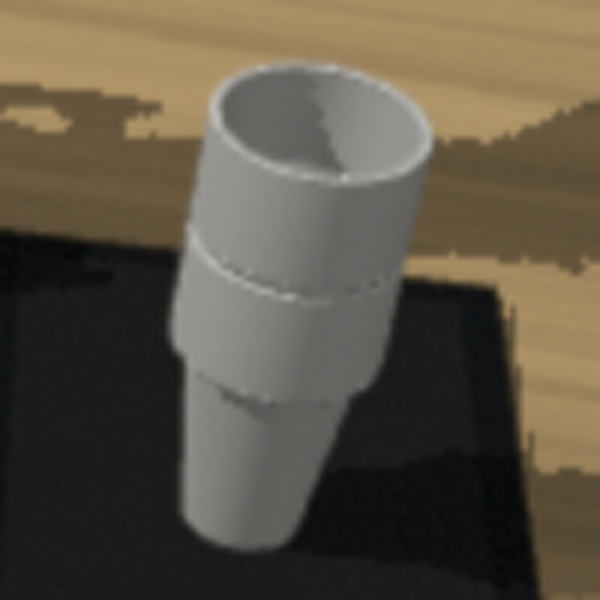

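Cup b is level and the seam is closed. It reads about 2 mm above nominal, which I'll check again with cup c. Now cup c.

step_arm --pt "0 -0.22 0.9 0 0 0" --pt "0.5 0 0 0 0 0" --pt "0.5 0 0 0 0 0" --pt "0 0 0 0 0 0" --pt "0 0 0 0 0 0"

```text
t: 14.48
eef_pos: [0.4476, -0.1203, 0.1763]
tool_rot: [0.499, 0.501, 0.499, -0.501]
contact_force: [-0.1, -0.3, 0.4]
gripper_width: 0.994
```

```bash
python3 st.py .4472 -.1208 .072
```

```text
t 14.475 p [ 0.4476 -0.1203  0.1763] F [-0.0639 -0.345   0.3778] w 0.9944778919662012 
q [-0.4891  0.2317  0.7169  2.1371 -0.2046  0.8382  0.349 ]
[[ 0.0007  1.     -0.0031]
 [ 0.     -0.0031 -1.    ]
 [-1.      0.0007 -0.    ]]
units [ 2.6081 -0.0123  0.0126]
```

step_arm --pt "0.4 0 0 0 0 0" --pt "0.5 0 0 0 0 0" --pt "0.5 0 0 0 0 0" --pt "0.5 0 0 0 0 0" --pt "0.4 0 0 0 0 0" --pt "0.3 0 0 0 0 0" --pt "0 0 0 0 0 0" --pt "0 0 0 0 0 0"

```text
t: 15.48
eef_pos: [0.4473, -0.121, 0.072]
tool_rot: [0.499, 0.501, 0.499, -0.501]
contact_force: [0.5, -0.2, -0.1]
gripper_width: 0.995
```

step_arm --pt "0 0 0 0 0 0" --pt "0 0 0 0 0 0" --pt "0 0 0 0 0 0" --pt "0 0 0 0 0 0" --pt "0 0 0 0 0 0" --pt "0 0 0 0 0 0" --fingers 1

```text
t: 16.23
eef_pos: [0.4474, -0.121, 0.0725]
tool_rot: [0.499, 0.502, 0.499, -0.501]
contact_force: [-1.6, 0.7, 5.3]
gripper_width: 0.764
```

step_arm --pt "-0.1 0 0 0 0 0" --pt "-0.3 0 0 0 0 0" --pt "-0.7 0 0 0 0 0" --pt "-0.8 0 0 0 0 0" --pt "-0.8 0 0 0 0 0" --pt "-0.8 0 0 0 0 0" --pt "-0.8 0 0 0 0 0" --pt "-0.5 0 0 0 0 0"

```text
t: 17.23
eef_pos: [0.4471, -0.1213, 0.2658]
tool_rot: [0.499, 0.502, 0.498, -0.501]
contact_force: [0.7, 0.6, -1.6]
gripper_width: 0.767
```

```bash
python3 st.py .5454 .3108 .27
python3 - <<'E'
from h import *
save('scene','s7');p=cv2.imread('pics/s7.png');cv2.imwrite('pics/s7z.png',cv2.resize(p[20:280,150:430],None,fx=2.3,fy=2.3))
E
```

```text
t 17.225 p [ 0.4471 -0.1213  0.2658] F [ 0.6603  0.5699 -1.5637] w 0.7674591179253403 
q [-0.5877  0.0795  0.7758  2.0381 -0.0654  1.0455  0.2143]
[[ 0.0022  1.     -0.0049]
 [ 0.0005 -0.0049 -1.    ]
 [-1.      0.0022 -0.0005]]
units [ -0.0948   2.4044 -10.8137]
```

View pics/s7z.png

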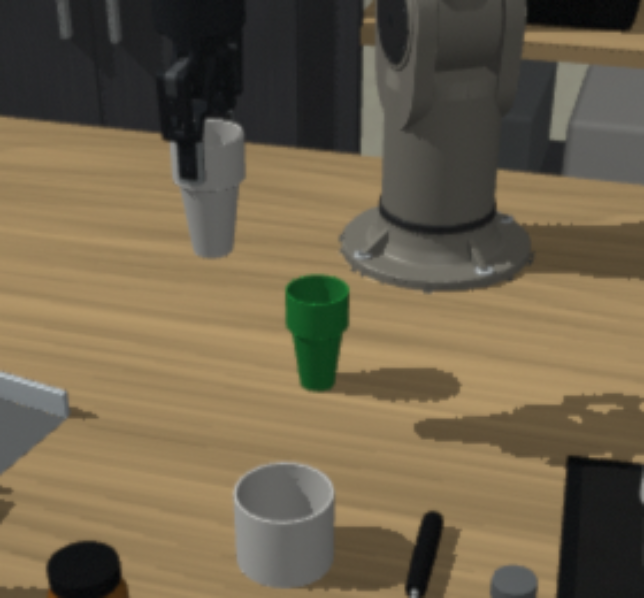

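Cup c is held upright (crop ~(210,190)). I'm carrying it to the stack.

step_arm --pt "-0.1 0.1 -0.5 0 0 0" --pt "0 0.18 -0.8 0 0 0" --pt "0 0.18 -0.8 0 0 0" --pt "0 0.18 -0.8 0 0 0" --pt "0 0.18 -0.8 0 0 0" --pt "0 0.18 -0.8 0 0 0" --pt "0 0.18 -0.8 0 0 0" --pt "0 0.18 -0.8 0 0 0"

```text
t: 18.27
eef_pos: [0.5022, 0.1236, 0.2676]
tool_rot: [-0.499, -0.501, -0.499, 0.501]
contact_force: [0.1, -0.8, -1.2]
gripper_width: 0.763
```

step_arm --pt "0 0.18 -0.8 0 0 0" --pt "0 0.18 -0.8 0 0 0" --pt "0 0.18 -0.8 0 0 0" --pt "0 0.18 -0.8 0 0 0" --pt "0 0.18 -0.8 0 0 0" --pt "0 0.1 -0.5 0 0 0" --pt "0 0 0 0 0 0" --pt "0 0 0 0 0 0"

```text
t: 19.27
eef_pos: [0.5433, 0.3009, 0.2677]
tool_rot: [-0.499, -0.501, -0.498, 0.502]
contact_force: [0.2, 1.0, -0.3]
gripper_width: 0.764
```

```bash
python3 st.py .5454 .3108 .27
python3 - <<'E'
from meas import *
for n in('scene','top'):
    p,d=save(n,n+'8');W=world(n,d)
    o=bot.get_obs()['eef_pos'];f=o[2]-.072
    print(n,'TCP',o,'held rim',around(n,W,o[:2],f+.11,.036))
    print('b rim',around(n,W,(.5465,.3115),.156,.045))
p=cv2.imread('pics/scene8.png');cv2.imwrite('pics/s8z.png',cv2.resize(p[80:280,350:550],None,fx=3,fy=3))
E
```

```text
t 19.275 p [0.5433 0.3009 0.2677] F [ 0.2487  0.9695 -0.3367] w 0.7637077444389198 
q [-0.9916  0.3863  0.5157  1.6764 -0.2056  1.1341 -0.426 ]
[[-0.0002  1.     -0.0061]
 [-0.0011 -0.0061 -1.    ]
 [-1.     -0.0002  0.0011]]
units [-0.059   0.0521 -0.2489]
scene TCP [0.5433 0.3007 0.2678] held rim ('scene', 166, array([0.5447, 0.3009]), np.float64(0.03051913127868953), np.float64(0.3044473729652924))
b rim ('scene', 300, array([0.5465, 0.3117]), np.float64(0.030456489612730446), np.float64(0.15623390349224706))
top TCP [0.5434 0.3009 0.2679] held rim ('top', 189, array([0.5438, 0.3012]), np.float64(0.031453664626876474), np.float64(0.304339138868787))
b rim ('top', 176, array([0.5462, 0.311 ]), np.float64(0.03044992804078824), np.float64(0.15686001827122545))
```

View pics/s8z.png

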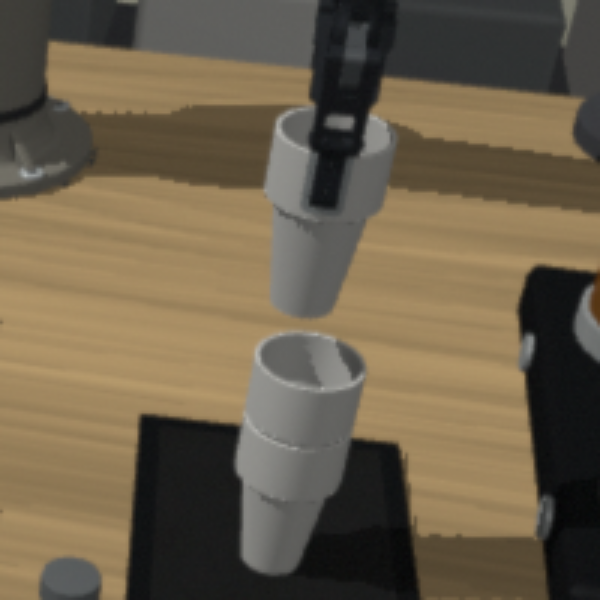

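step_arm --pt "0 0.05 -0.22 0 0 0" --pt "0 0 0 0 0 0" --pt "0 0 0 0 0 0"

```text
t: 19.75
eef_pos: [0.5452, 0.3115, 0.2677]
tool_rot: [-0.499, -0.501, -0.499, 0.501]
contact_force: [-0.2, -0.1, 0.3]
gripper_width: 0.761
```

```bash
python3 st.py .5455 .3111 .158
```

```text
t 19.75 p [0.5452 0.3115 0.2677] F [-0.2453 -0.0569  0.3329] w 0.761225598953561 
q [-0.9965  0.398   0.5114  1.6598 -0.2103  1.139  -0.4342]
[[-0.0001  1.     -0.0043]
 [-0.0002 -0.0043 -1.    ]
 [-1.     -0.0001  0.0002]]
units [2.7414 0.0077 0.0085]
```

step_arm --pt "0.3 0 0 0 0 0" --pt "0.4 0 0 0 0 0" --pt "0.4 0 0 0 0 0" --pt "0.4 0 0 0 0 0" --pt "0.4 0 0 0 0 0" --pt "0.3 0 0 0 0 0" --pt "0.2 0 0 0 0 0" --pt "0 0 0 0 0 0"

```text
t: 20.75
eef_pos: [0.545, 0.3113, 0.1712]
tool_rot: [-0.499, -0.501, -0.499, 0.501]
contact_force: [0.4, -0.4, 0.2]
gripper_width: 0.765
```

step_arm --pt "0.1 0 0 0 0 0" --pt "0.08 0 0 0 0 0" --pt "0.05 0 0 0 0 0" --pt "0 0 0 0 0 0" --pt "0 0 0 0 0 0"

```text
t: 21.38
eef_pos: [0.5457, 0.3118, 0.1632]
tool_rot: [0.499, 0.502, 0.499, -0.501]
contact_force: [-0.2, -0.6, 4.2]
gripper_width: 0.76
```

```bash
python3 st.py .5455 .3111 .158
```

```text
t 21.375 p [0.5457 0.3118 0.1632] F [-0.2334 -0.5612  4.2095] w 0.7604641185955877 
q [-0.9606  0.5032  0.4689  1.7623 -0.2737  0.9394 -0.3834]
[[ 0.0012  1.     -0.0044]
 [ 0.001  -0.0044 -1.    ]
 [-1.      0.0012 -0.001 ]]
units [ 0.13   -0.0059  0.0185]
```

step_arm --pt "0.03 0 0 0 0 0" --pt "0.03 0 0 0 0 0" --pt "0.03 0 0 0 0 0" --pt "0 0 0 0 0 0"

```text
t: 21.88
eef_pos: [0.5475, 0.3127, 0.1624]
tool_rot: [0.499, 0.503, 0.499, -0.499]
contact_force: [-1.7, -0.6, 20.3]
gripper_width: 0.761
```

```bash
python3 st.py .5455 .3111 .158
python3 - <<'E'
from meas import *
c=(.5465,.3115)
for n in('scene','top'):
    p,d=save(n,n+'9');W=world(n,d)
    r=np.hypot(W[...,0]-c[0],W[...,1]-c[1])
    for h in(.196,.157):
        m=(r>.0285)&(r<.0325)&(abs(W[...,2]-h)<.005);P=W[m];A=np.c_[P[:,:2]-c,np.ones(len(P))];x=np.linalg.lstsq(A,P[:,2],rcond=None)[0];print(n,h,len(P),x)
    print(around(n,W,c,.197,.036))
p=cv2.imread('pics/scene9.png');cv2.imwrite('pics/s9z.png',cv2.resize(p[150:280,390:520],None,fx=4.6,fy=4.6,interpolation=cv2.INTER_CUBIC))
E
```

```text
t 21.875 p [0.5475 0.3127 0.1624] F [-1.7496 -0.6321 20.2762] w 0.761397653423328 
q [-0.9592  0.5049  0.4682  1.7617 -0.2761  0.934  -0.3815]
[[ 0.0048  1.     -0.0045]
 [ 0.0039 -0.0045 -1.    ]
 [-1.      0.0047 -0.0039]]
units [ 0.1091 -0.0508  0.0401]
scene 0.196 143 [0.0051 0.0073 0.197 ]
scene 0.157 115 [-0.0734  0.0071  0.1586]
('scene', 191, array([0.5488, 0.3124]), np.float64(0.030500221722288327), np.float64(0.19757048990674705))
top 0.196 139 [0.0219 0.0951 0.1991]
top 0.157 95 [0.0213 0.0628 0.1587]
('top', 148, array([0.5473, 0.3121]), np.float64(0.03104085006844547), np.float64(0.19783108420969678))
```

View pics/s9z.png

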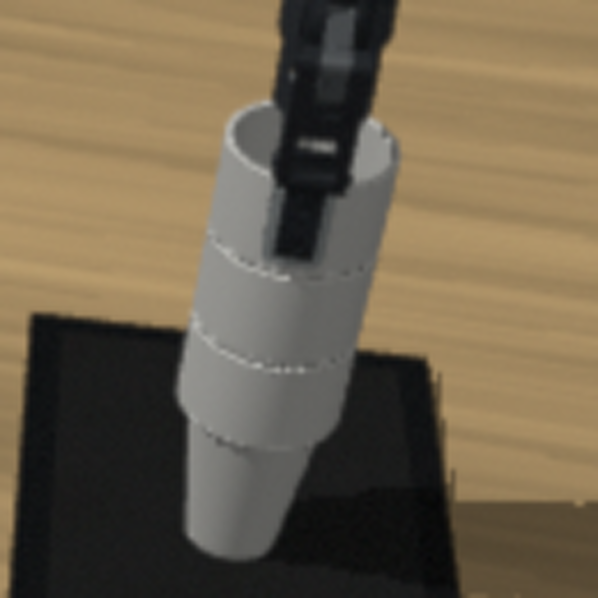

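Both seams are closed and the stop is hard (20 N with no further travel), so the cups are seated. I'll relieve the load and release.

step_arm --pt "-0.05 0 0 0 0 0" --pt "-0.05 0 0 0 0 0" --pt "0 0 0 0 0 0"

```text
t: 22.35
eef_pos: [0.5454, 0.3116, 0.1631]
tool_rot: [0.499, 0.501, 0.499, -0.501]
contact_force: [0.5, -0.3, 5.6]
gripper_width: 0.766
```

step_arm --pt "0 0 0 0 0 0" --pt "0 0 0 0 0 0" --pt "0 0 0 0 0 0" --pt "0 0 0 0 0 0" --fingers -1

```text
t: 22.85
eef_pos: [0.5451, 0.3114, 0.1627]
tool_rot: [-0.499, -0.501, -0.499, 0.501]
contact_force: [0.7, 0.0, 0.6]
gripper_width: 0.998
```

step_arm --pt "-0.2 0 0 0 0 0" --pt "-0.5 0 0 0 0 0" --pt "-0.6 0 0 0 0 0" --pt "-0.6 0 0 0 0 0" --pt "0 0 0.5 0 0 0" --pt "0 0 0.9 0 0 0" --pt "0 0 0.9 0 0 0" --pt "0 0 0 0 0 0"

```text
t: 23.85
eef_pos: [0.545, 0.2141, 0.2391]
tool_rot: [-0.497, -0.502, -0.497, 0.503]
contact_force: [-0.2, 0.4, 0.5]
gripper_width: 1.005
```

```bash
python3 - <<'E'
from meas import *
c=(.5465,.3115)
for n in('scene','top'):
    p,d=save(n,n+'10');W=world(n,d)
    r=np.hypot(W[...,0]-c[0],W[...,1]-c[1]);m=(r>.0285)&(r<.0325)&(W[...,2]>.19);P=W[m]
    if len(P):A=np.c_[P[:,:2]-c,np.ones(len(P))];x=np.linalg.lstsq(A,P[:,2],rcond=None)[0];print(n,len(P),x)
    print(around(n,W,c,.197,.04), around(n,W,(.619,-.002),.07,.05))
p=cv2.imread('pics/scene10.png');cv2.imwrite('pics/s10z.png',cv2.resize(p[130:330,330:530],None,fx=3,fy=3,interpolation=cv2.INTER_CUBIC))
E
python3 st.py .619 -.0017 .25
```

```text
scene 439 [-0.0061 -0.0077  0.197 ]
('scene', 298, array([0.5466, 0.3118]), np.float64(0.030460253144024865), np.float64(0.19727286635444638)) ('scene', 276, array([ 0.6195, -0.0016]), np.float64(0.04017953102019295), np.float64(0.06945290847971416))
('top', 0) ('top', 189, array([ 0.6191, -0.0019]), np.float64(0.0402183351283816), np.float64(0.0690937974180525))
t 23.95 p [0.5446 0.2186 0.2389] F [-0.4315 -0.5838 -1.0833] w 0.9976765143030163 
q [-0.9009  0.3536  0.5311  1.7921 -0.204   1.0506 -0.3006]
[[-0.0003  1.     -0.0058]
 [ 0.0003 -0.0058 -1.    ]
 [-1.     -0.0003 -0.0003]]
units [-0.279   1.8909  5.4955]
```

View pics/s10z.png

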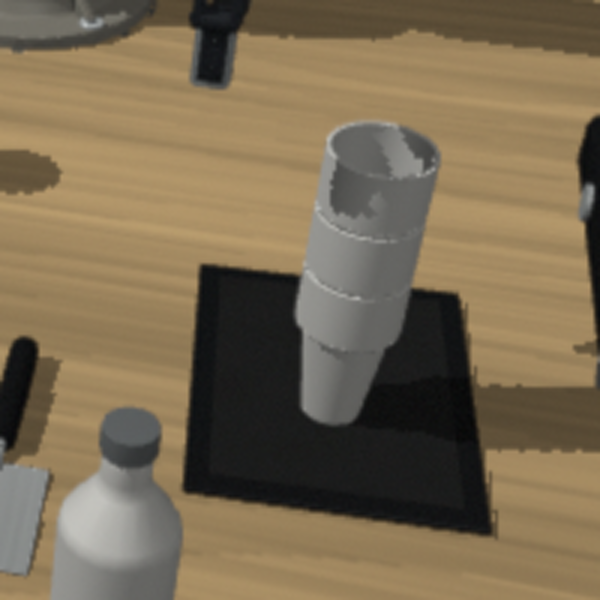

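The three-cup stack is upright and level, with its rim at (0.5466, 0.3118, 0.197). Now the tub.

step_arm --pt "0 0.25 0.7 0 0 0" --pt "0 0.28 0.8 0 0 0" --pt "0 0.28 0.8 0 0 0" --pt "0 0.28 0.8 0 0 0" --pt "0 0.28 0.8 0 0 0" --pt "0 0.28 0.8 0 0 0" --pt "0 0.2 0.6 0.029 0 0" --pt "0 0 0 0 0 0" --fingers 0.5

```text
t: 24.95
eef_pos: [0.6182, 0.0057, 0.2387]
tool_rot: [-0.451, -0.545, -0.45, 0.545]
contact_force: [-1.2, 0.2, -0.1]
gripper_width: 0.247
```

step_arm --pt "0.6 0 0 0 0 0" --pt "0.6 0 0 0 0 0" --pt "0.6 0 0 0 0 0" --pt "0 0 0 0 0 0" --pt "0 0 0 0 0 0"

```text
t: 25.58
eef_pos: [0.6184, 0.0082, 0.1676]
tool_rot: [0.452, 0.544, 0.452, -0.544]
contact_force: [-0.1, -0.4, -0.2]
gripper_width: 0.248
```

```bash
python3 st.py .619 -.0017 .09
python3 - <<'E'
from h import *
save('scene','s11');save('top','t11');p=cv2.imread('pics/s11.png');cv2.imwrite('pics/s11z.png',cv2.resize(np.hstack([p[130:310,180:380],cv2.imread('pics/t11.png')[100:280,160:360]]),None,fx=2,fy=2,interpolation=cv2.INTER_CUBIC))
E
```

```text
t 25.575 p [0.6184 0.0082 0.1676] F [-0.0815 -0.3943 -0.2226] w 0.24821064595482675 
q [-0.54    0.5037  0.5826  1.7884 -0.3336  0.9482 -0.0016]
[[ 0.0008  0.9831 -0.1831]
 [ 0.0004 -0.1831 -0.9831]
 [-1.      0.0007 -0.0006]]
units [1.9409 0.0595 0.2421]
```

View pics/s11z.png

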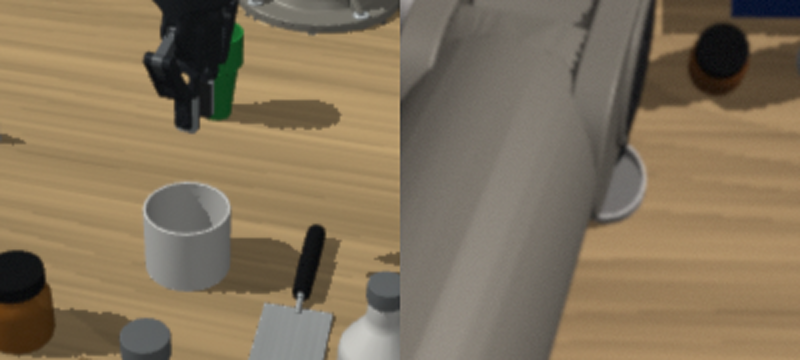

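Run:
```python
from h import *
W=world('scene',np.load('s11.npz')['d']);o,R=tool();L=(W-o['eef_pos'])@R
for a in range(-90,20,8):
    m=(abs(L[...,0]-a/1000)<.004)&(abs(L[...,1])<.08)&(abs(L[...,2])<.08);P=L[m]
    if len(P)>3: print(a,len(P),'jaw',P[:,1].min().round(3),P[:,1].max().round(3),'z',P[:,2].min().round(3),P[:,2].max().round(3))
```

```text
-90 175 jaw -0.066 0.066 z -0.018 0.012
-82 154 jaw -0.061 0.062 z -0.018 0.012
-74 160 jaw -0.057 0.057 z -0.018 0.013
-66 133 jaw -0.053 0.053 z -0.017 0.013
-58 108 jaw -0.048 0.049 z -0.012 0.011
-50 117 jaw -0.041 0.043 z -0.014 0.011
-42 48 jaw -0.023 0.038 z -0.013 0.001
-34 69 jaw -0.02 0.025 z -0.012 0.007
-26 77 jaw -0.015 0.028 z -0.011 0.009
-18 76 jaw -0.015 0.026 z -0.011 0.008
-10 69 jaw -0.017 0.025 z -0.011 0.008
-2 33 jaw -0.017 0.02 z -0.011 0.011
```

step_arm --pt "0 0.06 0.24 0 0 0" --pt "0.6 0 0 0 0 0" --pt "0.6 0 0 0 0 0" --pt "0.6 0 0 0 0 0" --pt "0 0 0 0 0 0" --pt "0 0 0 0 0 0"

```text
t: 26.42
eef_pos: [0.6192, -0.0033, 0.096]
tool_rot: [0.451, 0.545, 0.451, -0.544]
contact_force: [0.2, -0.3, 0.3]
gripper_width: 0.25
```

```bash
python3 st.py .6192 -.0018 .04
```

```text
t 26.425 p [ 0.6192 -0.0033  0.096 ] F [ 0.2043 -0.2726  0.2501] w 0.2500586134629351 
q [-0.4808  0.5941  0.5315  1.8337 -0.3983  0.8198  0.0646]
[[ 0.0015  0.9825 -0.186 ]
 [-0.0001 -0.186  -0.9825]
 [-1.      0.0015 -0.0002]]
units [ 1.4001 -0.0092 -0.0376]
```

step_arm --pt "0.4 0 -0.03 0 0 0" --pt "0.4 0 0 0 0 0" --pt "0.3 0 0 0 0 0" --pt "0.3 0 0 0 0 0" --pt "0 0 0 0 0 0" --pt "0 0 0 0 0 0"

```text
t: 27.18
eef_pos: [0.619, -0.0017, 0.0391]
tool_rot: [0.451, 0.545, 0.451, -0.544]
contact_force: [0.2, 0.2, -0.7]
gripper_width: 0.248
```

step_arm --pt "0 0 0.15 0 0 0" --pt "0 0 0.1 0 0 0" --pt "0 0 0.1 0 0 0" --pt "0 0 0.1 0 0 0" --pt "0 0 0.1 0 0 0" --pt "0 0 0.15 0 0 0" --pt "0 0 0.15 0 0 0" --pt "0 0 0 0 0 0"

```text
t: 28.18
eef_pos: [0.6122, -0.0357, 0.039]
tool_rot: [-0.451, -0.545, -0.451, 0.545]
contact_force: [0.2, 1.9, 0.5]
gripper_width: 0.25
```

```bash
python3 st.py
python3 - <<'E'
from meas import *
p,d=save('scene','s12');W=world('scene',d);print(around('scene',W,(.619,-.012),.07,.055));o,R=tool()
m=(abs(W[...,2]-.07)<.003)&(np.hypot(W[...,0]-.615,W[...,1]+.015)<.06);P=W[m];A=np.c_[P[:,:2]-[.615,-.015],np.ones(len(P))];print(np.linalg.lstsq(A,P[:,2],rcond=None)[0])
cv2.imwrite('pics/s12z.png',cv2.resize(cv2.imread('pics/s12.png')[130:310,180:380],None,fx=3,fy=3,interpolation=cv2.INTER_CUBIC))
E
```

```text
t 28.175 p [ 0.6122 -0.0357  0.039 ] F [0.1533 1.872  0.5186] w 0.2504825660267864 
q [-0.3913  0.6642  0.4782  1.8694 -0.4468  0.7155  0.1556]
[[ 0.      0.9825 -0.1865]
 [-0.0002 -0.1865 -0.9825]
 [-1.      0.      0.0002]]
('scene', 280, array([ 0.6185, -0.0135]), np.float64(0.03676361325889562), np.float64(0.07002046850713269))
[ 0.0032 -0.0061  0.0698]
```

View pics/s12z.png

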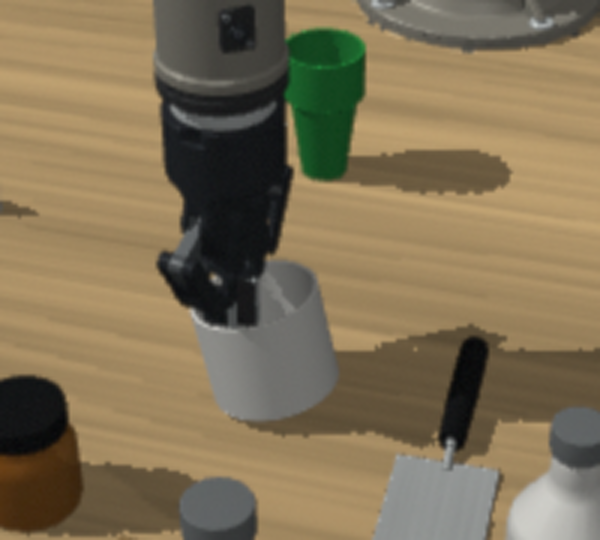

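The tub is leaning toward the pull (its wall slants at crop (205,350) to (220,400)), so dragging from inside tips it. I'm backing off now and will push low from outside instead.

step_arm --pt "0 0 -0.05 0 0 0" --pt "0 0 -0.05 0 0 0" --pt "0 0 -0.05 0 0 0" --pt "0 0 -0.05 0 0 0" --pt "0 0 -0.1 0 0 0" --pt "0 0 -0.1 0 0 0" --pt "0 0 0 0 0 0"

```text
t: 29.1
eef_pos: [0.6154, -0.0186, 0.0388]
tool_rot: [0.451, 0.544, 0.452, -0.544]
contact_force: [-1.1, 0.2, 0.0]
gripper_width: 0.25
```

```bash
python3 st.py
python3 - <<'E'
from meas import *
p,d=save('scene','s13');W=world('scene',d);print(around('scene',W,(.619,-.012),.07,.055))
cv2.imwrite('pics/s13z.png',cv2.resize(cv2.imread('pics/s13.png')[130:310,180:380],None,fx=3,fy=3,interpolation=cv2.INTER_CUBIC))
E
```

```text
t 29.1 p [ 0.6154 -0.0186  0.0388] F [-1.0768  0.1909  0.0192] w 0.24972388642793802 
q [-0.4181  0.6676  0.4785  1.8634 -0.4481  0.7187  0.1301]
[[-0.0001  0.9828 -0.1848]
 [ 0.0002 -0.1848 -0.9828]
 [-1.     -0.0001 -0.0002]]
('scene', 250, array([ 0.6202, -0.002 ]), np.float64(0.035934801983898895), np.float64(0.06942666028171025))
```

View pics/s13z.png

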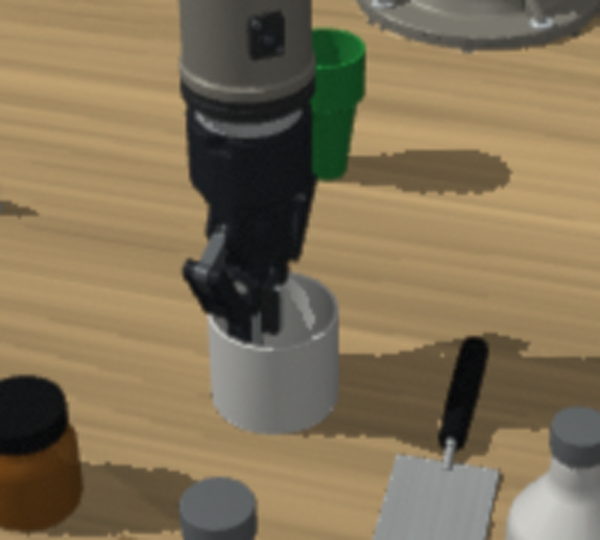

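step_arm --pt "-0.5 0 0 0 0 0" --pt "-0.7 0 0 0 0 0" --pt "-0.7 0 0 0 0 0" --pt "-0.3 0 -0.6 0 0 0" --pt "0 0 -0.8 0 0 0" --pt "0 0 -0.8 0 0 0" --pt "0 0 0 0 -0.024 0" --pt "0 0 0 0 0 0"

```text
t: 30.15
eef_pos: [0.6322, 0.0721, 0.1272]
tool_rot: [-0.486, -0.501, -0.418, 0.582]
contact_force: [0.4, 0.1, -0.0]
gripper_width: 0.252
```

step_arm --pt "0 0 0 0 0 0" --pt "0 0 0 0 0 0" --fingers 0.06

```text
t: 30.4
eef_pos: [0.6316, 0.0649, 0.1276]
tool_rot: [-0.483, -0.503, -0.415, 0.584]
contact_force: [-0.5, -0.9, 0.1]
gripper_width: 0.474
```

```bash
python3 st.py .632 .067 .1
python3 - <<'E'
from meas import *
for n in('scene','top'):
    p,d=save(n,n+'14');W=world(n,d);print(around(n,W,(.619,-.002),.07,.055))
W=world('scene',np.load('scene14.npz')['d']);o,R=tool();L=(W-o['eef_pos'])@R
for a in range(-78,8,8):
  for nm,mm in(('in',abs(L[...,1])<.018),('all',abs(L[...,1])<.09)):
    m=(abs(L[...,0]-a/1000)<.004)&mm&(abs(L[...,2])<.045);P=L[m]
    if len(P)>3: print(a,nm,len(P),'jaw',P[:,1].min().round(3),P[:,1].max().round(3),'z',P[:,2].min().round(3),P[:,2].max().round(3))
W=world('top',np.load('top0.npz')['d']);print('scraper handle',W[222,211],W[180,210],W[150,225])
cv2.imwrite('pics/s14z.png',cv2.resize(cv2.imread('pics/scene14.png')[110:310,180:400],None,fx=3,fy=3,interpolation=cv2.INTER_CUBIC))
E
```

```text
t 30.4 p [0.6316 0.0649 0.1276] F [-0.4649 -0.8877  0.1184] w 0.47384507057311626 
q [-0.7054  0.6262  0.6271  1.7413 -0.2616  0.9409 -0.1932]
[[-0.0277  0.982  -0.1869]
 [-0.1466 -0.1889 -0.971 ]
 [-0.9888  0.0005  0.1492]]
units [ 0.6743 -0.0002 -0.1565]
('scene', 284, array([ 0.6182, -0.0067]), np.float64(0.04043877365232649), np.float64(0.0694511761008078))
('top', 184, array([ 0.618 , -0.0071]), np.float64(0.04020713918767903), np.float64(0.06917129122784152))
-78 in 17 jaw -0.018 0.017 z -0.015 -0.007
-78 all 119 jaw -0.06 0.062 z -0.016 0.019
-70 in 21 jaw -0.018 0.018 z -0.016 0.003
-70 all 112 jaw -0.06 0.061 z -0.016 0.014
-62 all 71 jaw -0.056 0.056 z -0.014 0.014
-54 all 110 jaw -0.054 0.055 z -0.013 0.014
-46 all 38 jaw -0.045 0.05 z -0.012 0.009
-38 all 34 jaw -0.029 0.036 z -0.01 0.013
-30 all 70 jaw -0.026 0.036 z -0.01 0.008
-22 all 75 jaw -0.026 0.036 z -0.01 0.013
-14 all 66 jaw -0.027 0.036 z -0.01 0.013
-6 all 48 jaw -0.025 0.031 z -0.009 0.012
scraper handle [0.5498 0.1101 0.0168] [0.6422 0.1157 0.0172] [ 0.7144  0.0878 -0.001 ]
```

View pics/s14z.png

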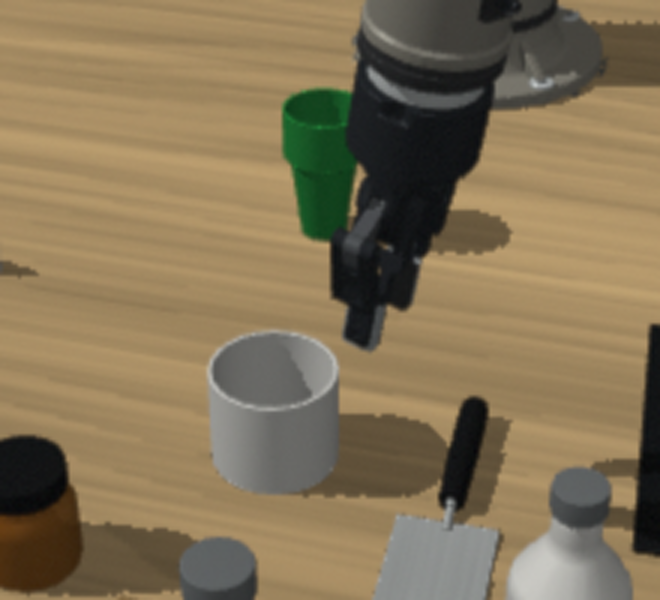

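The tub is upright again at (0.618, -0.007), having slid about 5 mm. The gripper is behind it, tilted tips-forward with a 40 mm finger gap. I'll lower it and push low with both fingers.

step_arm --pt "0.5 0 -0.075 0 0 0" --pt "0.6 0 -0.09 0 0 0" --pt "0.6 0 -0.09 0 0 0" --pt "0.5 0 -0.075 0 0 0" --pt "0.4 0 -0.06 0 0 0" --pt "0 0 0 0 0 0" --pt "0 0 0 0 0 0"

```text
t: 31.38
eef_pos: [0.6322, 0.0669, 0.0223]
tool_rot: [-0.484, -0.502, -0.416, 0.584]
contact_force: [1.1, 0.7, -0.3]
gripper_width: 0.472
```

```bash
python3 st.py .6316 .065 .018
python3 - <<'E'
from h import *
o,R=tool();print('fwd unit (bay -y, horizontal) per 1 unit:',R.T@np.array([-.183,-.983,0]),'lateral',R.T@np.array([.983,-.183,0]))
E
```

```text
t 31.375 p [0.6322 0.0669 0.0223] F [ 1.0847  0.6947 -0.2892] w 0.47154276935709294 
q [-0.6533  0.7634  0.5476  1.7821 -0.3353  0.7657 -0.1604]
[[-0.0269  0.9826 -0.1836]
 [-0.1475 -0.1856 -0.9715]
 [-0.9887  0.001   0.15  ]]
units [ 0.113  -0.0059  0.0341]
fwd unit (bay -y, horizontal) per 1 unit: [0.1499 0.0026 0.9886] lateral [ 0.0006  0.9999 -0.0027]
```

step_arm --pt "0.12 0 0.2 0 0 0" --pt "0.06 0 0.18 0 0 0" --pt "0.03 0 0.15 0 0 0" --pt "0.02 0 0.1 0 0 0" --pt "0.02 0 0.1 0 0 0" --pt "0.02 0 0.15 0 0 0" --pt "0.03 0 0.2 0 0 0" --pt "0.03 0 0.2 0 0 0"

```text
t: 32.38
eef_pos: [0.6217, 0.0147, 0.0164]
tool_rot: [-0.484, -0.502, -0.416, 0.584]
contact_force: [0.8, 0.2, 0.1]
gripper_width: 0.47
```

```bash
cat > look.py <<'E'
import sys
from meas import *
tag=sys.argv[1];gx,gy=float(sys.argv[2]),float(sys.argv[3])
bx=np.array([.983,-.183]);by=np.array([.183,.983]);b=np.array([.5325,-.3459])
for n in('scene','top'):
    p,d=save(n,tag+n);W=world(n,d)
    m=(abs(W[...,2]-.07)<.006)&(np.hypot(W[...,0]-gx,W[...,1]-gy)<.05)
    p=p.astype(int);w=(p.min(2)>75)&(p.max(2)-p.min(2)<30);P=W[m&w]
    c,r=fit(P);c=np.array([gx,gy]) if len(P)<20 else c;A=np.c_[P[:,:2]-c,np.ones(len(P))];s=np.linalg.lstsq(A,P[:,2],rcond=None)[0]
    print(n,len(P),'c',c,'r',r,'tilt',s,'bay xy',(c-b)@bx,(c-b)@by)
u=proj('scene',[gx,gy,.035]).astype(int);y0=max(u[1]-95,0);x0=max(u[0]-95,0)
cv2.imwrite(f'pics/{tag}z.png',cv2.resize(cv2.imread(f'pics/{tag}scene.png')[y0:y0+190,x0:x0+190],None,fx=3,fy=3,interpolation=cv2.INTER_CUBIC))
E
python3 st.py; python3 look.py a1 .615 -.03
```

```text
t 32.375 p [0.6217 0.0147 0.0164] F [0.7992 0.1948 0.1417] w 0.47029761309508006 
q [-0.5795  0.7499  0.5401  1.8273 -0.3308  0.721  -0.0852]
[[-0.0279  0.9826 -0.1835]
 [-0.1477 -0.1856 -0.9715]
 [-0.9886 -0.      0.1503]]
scene 240 c [ 0.6137 -0.0312] r 0.04004383456293923 tilt [ 0.0003 -0.0111  0.0683] bay xy 0.022250171718412152 0.32417169859426154
top 170 c [ 0.6129 -0.0333] r 0.040028478132756326 tilt [-0.0074  0.007   0.0688] bay xy 0.021811553323540928 0.3219817279361023
```

View pics/a1z.png

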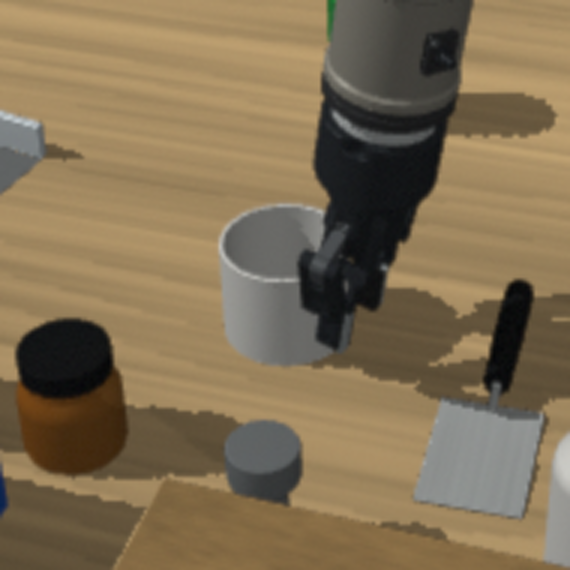

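The tub is sliding upright (rim at crop (285,240), tilt about 0). I'll carry on, correcting sideways before the opening.

step_arm --pt "0.038 -0.035 0.25 0 0 0" --pt "0.038 -0.035 0.25 0 0 0" --pt "0.038 -0.035 0.25 0 0 0" --pt "0.038 -0.035 0.25 0 0 0" --pt "0.038 -0.035 0.25 0 0 0" --pt "0.038 -0.035 0.25 0 0 0" --pt "0.038 -0.035 0.25 0 0 0" --pt "0.038 -0.035 0.25 0 0 0"

```text
t: 33.48
eef_pos: [0.5956, -0.0627, 0.0163]
tool_rot: [-0.484, -0.502, -0.416, 0.584]
contact_force: [0.2, 0.9, -0.7]
gripper_width: 0.469
```

step_arm --pt "0.038 -0.035 0.25 0 0 0" --pt "0.038 -0.035 0.25 0 0 0" --pt "0.038 -0.035 0.25 0 0 0" --pt "0.038 -0.035 0.25 0 0 0" --pt "0.038 -0.035 0.25 0 0 0" --pt "0.038 -0.035 0.25 0 0 0" --pt "0.03 -0.035 0.2 0 0 0" --pt "0 0 0 0 0 0"

```text
t: 34.48
eef_pos: [0.573, -0.1289, 0.0165]
tool_rot: [-0.484, -0.502, -0.416, 0.584]
contact_force: [0.2, -0.2, 0.0]
gripper_width: 0.473
```

```bash
python3 st.py; python3 look.py a2 .562 -.19
```

```text
t 34.475 p [ 0.573  -0.1289  0.0165] F [ 0.2184 -0.2028  0.0491] w 0.47292528729300265 
q [-0.3577  0.6917  0.5267  1.9415 -0.3066  0.6202  0.1322]
[[-0.0282  0.9824 -0.1848]
 [-0.1479 -0.1869 -0.9712]
 [-0.9886 -0.0001  0.1506]]
scene 184 c [ 0.5648 -0.1756] r 0.04027263704032407 tilt [ 0.0146 -0.0087  0.0684] bay xy 0.0006163951367565144 0.17329374339914927
top 114 c [ 0.5642 -0.1757] r 0.03982161475077795 tilt [-0.0123 -0.003   0.0684] bay xy 1.5423117868536282e-09 0.1730781234722567
```

View pics/a2z.png

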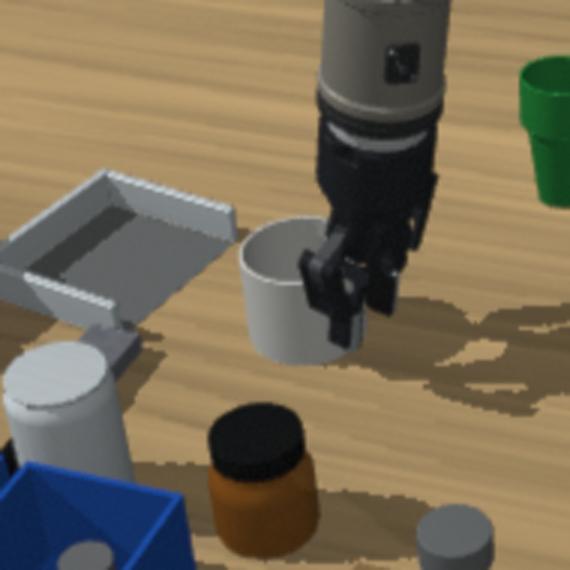

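The tub is on the bay's axis (bay x ≈ 0, y = 0.173) and upright, so I push straight in.

step_arm --pt "0.03 0 0.2 0 0 0" --pt "0.038 0 0.25 0 0 0" --pt "0.038 0 0.25 0 0 0" --pt "0.038 0 0.25 0 0 0" --pt "0.038 0 0.25 0 0 0" --pt "0.038 0 0.25 0 0 0" --pt "0.038 0 0.25 0 0 0" --pt "0.038 0 0.25 0 0 0"

```text
t: 35.58
eef_pos: [0.5587, -0.206, 0.0164]
tool_rot: [-0.484, -0.502, -0.416, 0.584]
contact_force: [0.2, -0.3, -1.3]
gripper_width: 0.47
```

step_arm --pt "0.038 0 0.25 0 0 0" --pt "0.038 0 0.25 0 0 0" --pt "0.038 0 0.25 0 0 0" --pt "0.038 0 0.25 0 0 0" --pt "0.038 0 0.25 0 0 0" --pt "0.03 0 0.2 0 0 0" --pt "0.03 0 0.2 0 0 0" --pt "0 0 0 0 0 0"

```text
t: 36.58
eef_pos: [0.5462, -0.272, 0.0166]
tool_rot: [-0.484, -0.502, -0.415, 0.584]
contact_force: [0.6, -0.0, 0.1]
gripper_width: 0.471
```

```bash
python3 st.py; python3 look.py a3 .538 -.315
```

```text
t 36.575 p [ 0.5462 -0.272   0.0166] F [ 0.5622 -0.0105  0.1464] w 0.4712292911863915 
q [-0.0867  0.696   0.4976  1.9138 -0.2895  0.5955  0.3579]
[[-0.0279  0.9824 -0.1846]
 [-0.1481 -0.1867 -0.9712]
 [-0.9886  0.0002  0.1507]]
scene 155 c [ 0.5379 -0.3187] r 0.040325410553544785 tilt [ 0.0121 -0.0191  0.068 ] bay xy 0.00030819643749663685 0.027768635079015325
top 0 c [ 0.538 -0.315] r 0.0 tilt [0. 0. 0.] bay xy -0.0002481999999999371 0.03138119999999999
```

View pics/a3z.png

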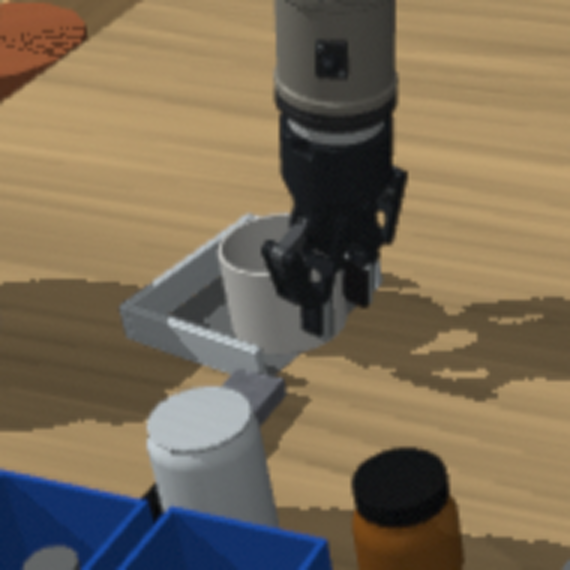

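step_arm --pt "0.02 0 0.15 0 0 0" --pt "0.03 0 0.2 0 0 0" --pt "0.03 0 0.2 0 0 0" --pt "0.03 0 0.2 0 0 0" --pt "0.01 0 0.05 0 0 0" --pt "0 0 0 0 0 0" --pt "0 0 0 0 0 0"

```text
t: 37.55
eef_pos: [0.5406, -0.3025, 0.0165]
tool_rot: [-0.484, -0.502, -0.416, 0.584]
contact_force: [0.5, 0.6, -1.0]
gripper_width: 0.472
```

```bash
python3 st.py; python3 look.py a4 .532 -.349
```

```text
t 37.55 p [ 0.5406 -0.3025  0.0165] F [ 0.5014  0.6379 -0.9665] w 0.47235608100299875 
q [-0.0268  0.7021  0.4892  1.896  -0.287   0.5972  0.4063]
[[-0.0277  0.9827 -0.183 ]
 [-0.1475 -0.1851 -0.9716]
 [-0.9887  0.0001  0.1501]]
scene 146 c [ 0.5321 -0.349 ] r 0.04044452013679809 tilt [ 0.0073 -0.0036  0.0685] bay xy 0.00022475590739346298 -0.003131169036253408
top 0 c [ 0.532 -0.349] r 0.0 tilt [0. 0. 0.] bay xy 7.58000000000526e-05 -0.0031387999999999815
```

View pics/a4z.png

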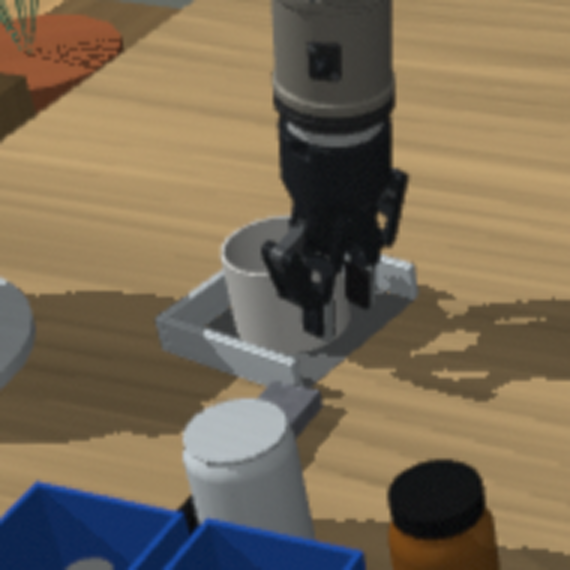

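The tub is inside the fence at bay (0.000, -0.003). I'll back straight out, rise, move clear, and check everything.

step_arm --pt "-0.03 0 -0.2 0 0 0" --pt "-0.06 0 -0.4 0 0 0" --pt "-0.09 0 -0.6 0 0 0" --pt "-0.6 0 0 0 0 0" --pt "-0.8 0 0 0 0 0" --pt "-0.8 0 0 0 0 0" --pt "-0.8 0 0 0 0 0" --pt "-0.8 0 0 0 0 0"

```text
t: 38.65
eef_pos: [0.5539, -0.2307, 0.1675]
tool_rot: [-0.484, -0.502, -0.417, 0.583]
contact_force: [0.9, 0.7, 1.3]
gripper_width: 0.47
```

step_arm --pt "-0.8 0 -0.5 0 0 0" --pt "-0.5 0 -0.9 0 0 0" --pt "-0.15 -0.3 -0.9 0 0 0" --pt "-0.15 -0.3 -0.9 0 0 0" --pt "-0.15 -0.3 -0.9 0 0 0" --pt "-0.15 -0.3 -0.9 0 0 0" --pt "0 0 0 0 0 0" --pt "0 0 0 0 0 0"

```text
t: 39.65
eef_pos: [0.5451, -0.0178, 0.2117]
tool_rot: [-0.484, -0.502, -0.416, 0.584]
contact_force: [-0.5, -1.1, -0.6]
gripper_width: 0.469
```

```bash
python3 st.py; python3 look.py a5 .532 -.349
python3 - <<'E'
from meas import *
for n in('scene','top'):
    W=world(n,np.load('a5'+n+'.npz')['d']);print(n,around(n,W,(.5465,.3115),.197,.04),around(n,W,(.345,-.053),.11,.045))
a=np.load('a5scene.npz')['p'];b=np.load('scene0.npz')['p']
cv2.imwrite('pics/a5diff.png',cv2.absdiff(a,b))
E
```

```text
t 39.65 p [ 0.5451 -0.0178  0.2117] F [-0.5221 -1.1014 -0.624 ] w 0.46935980822670076 
q [-0.6871  0.3527  0.6557  1.9036 -0.0785  0.9925 -0.1993]
[[-0.0278  0.9828 -0.1824]
 [-0.1478 -0.1845 -0.9717]
 [-0.9886 -0.0001  0.1504]]
scene 290 c [ 0.532 -0.349] r 0.0402832537390837 tilt [0.0057 0.0048 0.0686] bay xy 9.212746389014374e-05 -0.003088112064139918
top 261 c [ 0.5319 -0.3492] r 0.04028098347662202 tilt [0.0001 0.0083 0.0684] bay xy 4.137369754661582e-06 -0.0033048373826679426
scene ('scene', 305, array([0.5465, 0.3118]), np.float64(0.030486704974571493), np.float64(0.1971539768311293)) ('scene', 113, array([ 0.3452, -0.0526]), np.float64(0.03018148833766706), np.float64(0.10944131255837646))
top ('top', 297, array([0.546, 0.311]), np.float64(0.030422274132922603), np.float64(0.19802959865730566)) ('top', 186, array([ 0.345 , -0.0533]), np.float64(0.03040390689746598), np.float64(0.10907898376199467))
```

View pics/a5scene.png

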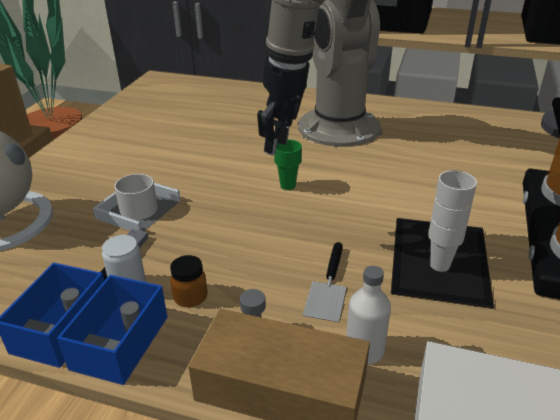

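View pics/a5top.png

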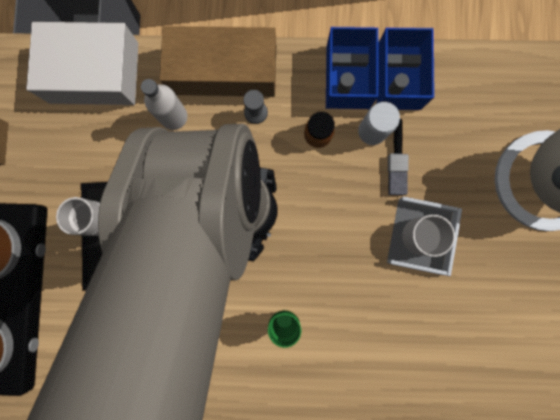

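View pics/a5diff.png

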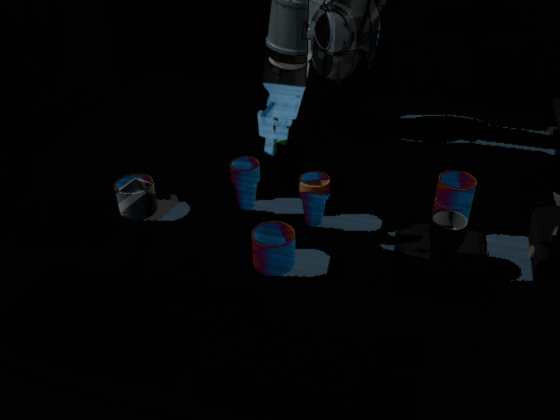

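The diff image shows that only the three pieces, their shadows and the arm have changed. I'm handing the job in.

```bash
python3 -c "
from station import bot
print(bot.hand_in())"
```

```text
the job is handed in; nothing more can be done
None
```

The job is handed in at about 40 s: the three cups stand in one stack on the tray, and the tub is inside the fence. One thing went against the instructions: the tub tipped briefly and may have lifted slightly on my first try at moving it.

- **Cups:** I lowered cup b and then cup c into cup a and released each one after it met a hard stop (13 N and 20 N). In the final check the stack is upright, with its rim level to within about half a degree and centred at about (0.546, 0.311). Both seams look closed. The top rim reads 0.197–0.198 m, against a nominal 0.196 m. Cup b already read about 2 mm high after it was nested, and pressing further did not lower it.
- **Tub:** My first try dragged it from inside, and it leaned over. I backed off at once; it settled upright, having slid about 5 mm. I then pushed it low from outside with both fingers, and it stayed level in every picture. It ended at bay x = 0, y = -3 mm, about 15 mm clear of the back bar and the open edge, and about 23 mm clear of each side bar.
- **Everything else:** Comparing the scene camera's pictures from before and after shows no change in the bystanders. The green cup measures where it was. At hand-in the gripper was clear of everything, about 0.21 m above the bench.

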